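# Clear the salvage tray into the parts drawer

## Task

Pull the top drawer of the small black parts cabinet open, then take the metal salvage tray by its orange handle from under the microscope, keeping it level so that the four loose components stay on it, and tip it over the drawer so that all four slide off its open end into the drawer. Leave the empty tray lying flat in the middle of the blue mat and the drawer fully shut with the four components inside. Do not bang into the microscope or push the other things on the bench around.

Things in the scene. Friction and masses are not known exactly. Their poses are not given: they have to be found in the camera images.
- scope: white stereo microscope on a round steel post (r 13, at x = +90 mm), fixed to a grey base plate 265 x 200 x 15 mm; origin under the plate, 150 from its near edge, x from the user's (near) edge to the post, z up. The head hangs over x = +20 (r 38 or less), lowest point 145 above the table; below that nothing is in the way of taking the tray out towards the user or sideways
- eyepieces (a point): midway between the tips of the two black-tipped eyepieces (at y = +-31 mm, r 18), which rise from the head towards the user, 285 to 360 above the table, right above the tray's handle: a gripper pointing straight down onto the handle would hit them; come in with the tool's back leaning 25 to 35 degrees towards the user
- tray: loose aluminium tray, 0.11 to 0.18 kg, on the plate, handle towards the user: pan 120 (x) x 86 (y) mm, floor 3 thick, walls 3 thick and 16 high on both sides and at the handle end (-x), no wall at the +x end where pieces slide off; origin at the centre of the pan's underside, x towards the open end, z up
- tray_grip (a point): point inside the tray's handle, an upright orange fin 12 mm thick (y), x = -60 to -110 in the tray's frame, from the underside up to 55 above it; grip across its thickness here, at tray frame (-92, 0, 36) mm; axes are the tray's
- tray_lip (a point): middle of the tray's open edge, on the floor's upper face: tray frame (60, 0, 3) mm
- relay: loose blue block 19 x 15 x 15 mm, in the tray; origin at the centre of its underside. Friction between pieces and tray is about 0.6 (0.45 to 0.75), so they slide once the tray is tipped 25 to 37 degrees; tip further, 50 to 55, to be sure
- heatsink: loose dark finned heat sink 20 x 18 x 14 mm, in the tray; origin at the centre of its underside
- terminal: loose green terminal block 20 x 16 x 12 mm, in the tray; origin at the centre of its underside
- capacitor: loose yellow block capacitor 18 x 13 x 14 mm, in the tray; origin at the centre of its underside
- parts: small black two-drawer cabinet with grey fronts, fixed, 170 (x) x 180 (y) x 150 (z) mm; origin at the centre of its underside, front towards -x; it stands to the left or the right of the microscope, the mat on the other side
- parts_drawer0 (a joint): top drawer: 0 m shut, grows as it slides out along the cabinet's -x, stops at 0.110; about 1 N to move; stays where it is left; may start up to 20 mm open
- parts_drawer0_handle (a point): centre of the top drawer's steel bar handle, a level bar about 10 mm thick along the cabinet's y, 90 long, its centre 35 mm out from the front, 38 below the cabinet's top (112 above the table); moves with the drawer; axes are the cabinet's
- drawer_in (a point): centre of the top drawer's inner floor, 85 above the table, axes as the cabinet's; inside 125 (x) x 138 (y) mm, walls 43 high over this floor, the front panel's top 52 over it (137 above the table); moves with the drawer. Opened 100 mm, about the near 100 mm of it lie free in front of the cabinet
- mat: blue mat 250 (x) x 200 (y) x 3 mm, fixed flat on the table; origin at the centre of its underside
- spool: bystander: steel-coloured solder spool, r 26, 36 high, on the cabinet's rear half; origin at the centre of its underside
- driver: bystander: red-handled screwdriver, 150 long, lying along the mat's y near its far edge (mat x about +99); origin at its middle underneath
- meter: bystander: yellow multimeter 130 x 70 x 30 mm on the table near the robot; origin at the centre of its underside
- phone: bystander: white phone 140 x 68 x 9 mm on the table near the robot; origin at the centre of its underside
- flux: bystander: amber jar, r 22, 50 high, on the far right corner of the microscope's plate; origin at the centre of its underside
There are look-alikes about, which are no part of the job. Several things have the shape of the tray; the one meant has the colours described above.

How it is judged:
By the outcome, as a careful person would: the job done as asked, in the order asked, and still so for the second after the job is handed in, with the robot touching nothing.
It also fails if it takes over 72 s, if anything falls off the work surface, if the arm or the gripper's body presses on something with over 40 N, if the wrist force passes 120 N, or if a joint passes its speed limit or range.

## Robot

A 6-joint arm with a two-finger parallel gripper is mounted at the origin on the work surface. World frame = base frame: x ahead of the robot, y to its left, z up, the work surface at z = 0. Lengths are in m, angles in rad, forces in N, time in s.
With the tool pointing down it reaches from about 0.375 to 0.9 m from the base axis. Payload 3.1 kg.
Tool frame: the origin (TCP) lies midway between the tips of the shut fingers; the grasp point (between the pads) lies 19 mm behind it; z points along the fingers, y is the line along which they close (so a half turn about z gives the same grasp; the last joint's range is limited). The gripper opens to 85 mm and grips with 20 to 120 N. Pads are 22 mm wide; open, the fingers measure 114 mm over their backs; the gripper's body (76 mm by 85 mm) begins 54 mm behind the grasp point. The pads swing forward as they close: fully open they stand 13 mm farther back than shut.
Start: joints at [1.069, 0.527, 1.433, -0, 1.181, -0.178], TCP at [0.199, 0.593, 0.231] pointing down, gripper open.
Joint ranges: [-3.08, 3.08], [-0.75, 2.2], [0.22, 2.44], [-1.43, 4.57], [0, 2.65], [-2.85, 2.85]. Speed limits (rad/s): [2.79, 2.79, 3.14, 3.14, 3.14, 3.14].

## Interface

Orientations are given as a unit quaternion [x, y, z, w].
In Python, from station import manip gives the robot as it stands.
- The arm moves only by the tool step_arm, never from a script. Its argument "targets" is text: rows parted by semicolons, each of 4 numbers parted by spaces: the shift along the tool's x, y, z in mm, then the turn about the tool's z in degrees. A call has 1 to 12 rows; each row is the pose to reach, as a shift and turn from the pose commanded when the call began, along the tool's axes at that moment; what a row does not reach only later rows make up. A row lasts 1/10 s, in which the tool goes at most 50 mm and 8.59 degrees, less where a joint would pass 70% of its speed; a pose out of reach is approached as far as the arm can. A call with a gripper value outside its range is refused whole. "gripper" is the closure, from 0 (fully open) to 1 (shut), set as the call begins (left out, the last holds). The fingers move at their own pace and stop on an object; "squeeze" is the grip in N (left out, the last holds). Time passes only in rows, so rows that repeat a pose let the fingers close. It gives the time, the measured TCP pose, the force, the opening and the grip force at its end, in the units of the state.
- manip.sense(): the state, without advancing time (a new reading comes with each control period).
- manip.snapshot(name): name is "side" or "top"; returns the picture (480x640x3 uint8, red, green, blue); there is no depth.
- manip.get_calibration(name): a dict with "fov_y" (degrees; the focal length in pixels is half the picture's height over the tangent of half this angle, whatever the lens; pixels are square), "cx", "cy" (the principal point, pixels), "extrinsics" (4x4, takes a point from camera to world coordinates). Camera axes: x right, y down, z forward; pixel columns grow to the right and rows downward; lengths in m; the calibration is good to about 2 mm. A picture is of the moment at which its call begins. get_calibration takes no time and is no camera call.
- manip.sign_off(): hands the job in; it is judged then, once.
Trained networks look in the newest picture that a camera, given by its name, has taken for a name from the list of things; names that differ only in an ending like _2 or _b are one class to them, and where a whole thing is asked for, a point or a joint stands for the part that bears it (a point fixed in the world has none). Each returns a list of dicts, best first, with "p" (0 to 1); they miss things now and then, are a little off and sometimes report something else, mostly with a low value. They report only what shows in the picture. A call takes as long as a camera call. They do not tell look-alikes from the thing itself.
- manip.recognise(camera, query): "position" ([column, row] in pixels, amid what is visible of it).
- manip.masks_of(camera, query): "pixels" (480x640 bool, what is visible of it) and "position" ([column, row] in pixels, amid what is visible of it).
- manip.mark_of(camera, query): "position" ([column, row] in pixels: a listed point, or the origin of a listed thing).
The state is a dict: "t": time; "q": joint angles; "qd": joint speeds; "tau": joint torques, N m; "tcp_pos": TCP position; "tool_rot": TCP orientation; "force": force on the tool from outside, world axes, zero at the start; "ft_torque": the same for the moment, N m; "finger_gap": opening from 0.0 (shut) to 1.0 (fully open); "gripper_force": force on a finger pad.
Only numpy, scipy, OpenCV 4.12 (cv2) and the standard library are available. Lean on these libraries where they do the work, as an engineer would, in place of code of your own. Each camera call takes 0.05 s, during which the arm holds its last target. There are 200 camera calls.

## Working session

There is one attempt and no reset: what is moved stays moved. The work goes in short steps, Python scripts to look and compute and a tool call to move; the robot and the scene stay as the last step left them, time stands still between calls to the robot, and variables do not carry over. Pictures are saved under pics/ and viewed, at most 10 in all, crops included, and the job is handed in when it is done.

Besides the shell and the picture viewer there is one more tool, called after ">>>" as name(argument=value, ...), one argument or row to a line, values as JSON. step_arm: Moves the arm, as the interface text tells. Its arguments: {"type":"object","properties":{"targets":{"type":"string"},"gripper":{"type":"number"},"squeeze":{"type":"number"}},"required":["targets"]}

```bash
ls; mkdir -p pics; python3 - <<'E'
from station import manip
import cv2,numpy as np
ims=[]
for c in("side","top"):
    im=manip.snapshot(c); cv2.imwrite(f"pics/{c}0.png",im[:,:,::-1]); ims.append(im)
    k=manip.get_calibration(c); print(c,k["fov_y"],k["cx"],k["cy"],np.round(k["extrinsics"],3).tolist())
    for q in["scope","eyepieces","tray","tray_grip","tray_lip","relay","heatsink","terminal","capacitor","parts","parts_drawer0_handle","drawer_in","mat","spool","driver","meter","phone","flux"]:
        print(q,[(np.round(d["position"]).astype(int).tolist(),round(d["p"],2)) for d in manip.mark_of(c,q)][:4])
s=manip.sense();print(s)
E
```

```text
pics
side 56.79714878977404 318.13009543045416 245.47137404172935 [[0.942, -0.23, 0.246, 0.292], [-0.336, -0.604, 0.723, -0.65], [-0.018, -0.763, -0.646, 0.828], [0.0, 0.0, 0.0, 1.0]]
scope [([365, 303], 0.58)]
eyepieces [([296, 198], 0.81)]
tray [([478, 362], 0.78), ([348, 297], 0.73), ([212, 240], 0.57)]
tray_grip [([260, 452], 0.96), ([310, 293], 0.8), ([530, 352], 0.72), ([231, 215], 0.59)]
tray_lip [([451, 362], 0.94), ([369, 300], 0.57)]
relay [([335, 304], 0.43)]
heatsink [([331, 295], 0.49)]
terminal [([354, 301], 0.41)]
capacitor [([353, 292], 0.5)]
parts [([425, 445], 0.84)]
parts_drawer0_handle [([363, 442], 0.61), ([365, 303], 0.38)]
drawer_in []
mat [([321, 238], 0.83), ([366, 304], 0.68)]
spool [([439, 377], 0.95), ([348, 295], 0.7)]
driver [([352, 230], 0.71)]
meter []
phone [([237, 300], 0.84), ([352, 228], 0.22)]
flux [([401, 308], 0.72), ([310, 291], 0.67)]
top 45.904005564426726 315.49112379291824 247.54267752065928 [[-0.007, -0.996, 0.09, 0.415], [-1.0, 0.006, -0.011, 0.033], [0.011, -0.09, -0.996, 1.608], [0.0, 0.0, 0.0, 1.0]]
scope [([305, 227], 0.32)]
eyepieces
[... 589 characters left out ...]
x [([332, 197], 0.62)]
{'t': 1.9, 'q': array([ 1.06848353e+00,  5.27496997e-01,  1.43271503e+00, -3.34984939e-06,
        1.18144813e+00, -1.78522629e-01]), 'qd': array([-0.00036974, -0.00181378,  0.00040681,  0.00017988,  0.00010493,
        0.00088565]), 'tau': array([ 6.25779303e-04, -4.42312574e+01, -1.78414893e+01, -1.94800723e-04,
        8.43451708e-04, -5.95663124e-06]), 'tcp_pos': array([0.1988157 , 0.59248733, 0.23130745]), 'tool_rot': array([ 1.61188171e-01,  9.86923691e-01, -3.23339306e-05, -9.80902243e-06]), 'force': array([-0.31323294,  0.22512198,  0.21599539]), 'ft_torque': array([ 0.01761012, -0.01017178,  0.05977633]), 'gripper_force': 0.0, 'finger_gap': 0.9963601524142758}
```

View pictures.

View pics/side0.png

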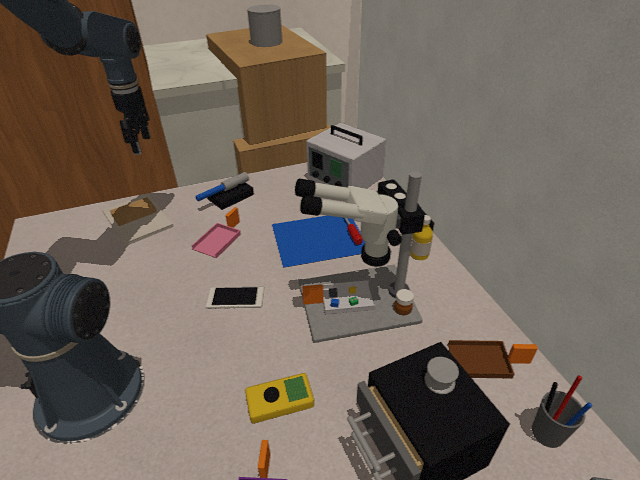

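View pics/top0.png

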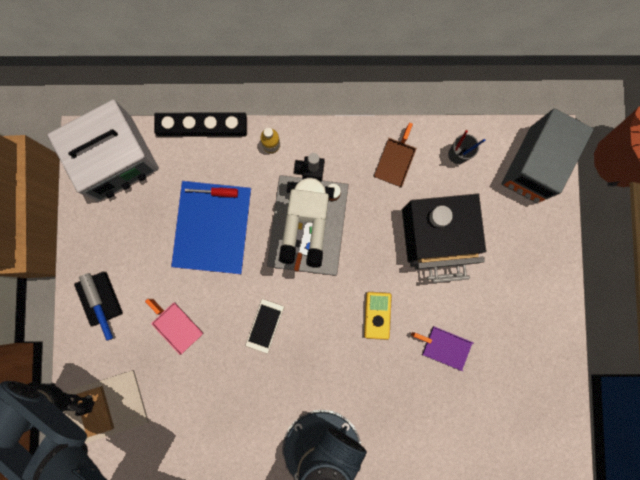

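>>> step_arm(
  targets="0 0 -20 0; 0 0 -20 0",
)

```text
t: 2.1
tcp_pos: [0.1996, 0.594, 0.2536]
tool_rot: [0.161, 0.987, 0.002, 0.001]
force: [0.6, 0.4, -0.6]
finger_gap: 1.002
gripper_force: 0.0
```

View pics/c1.png

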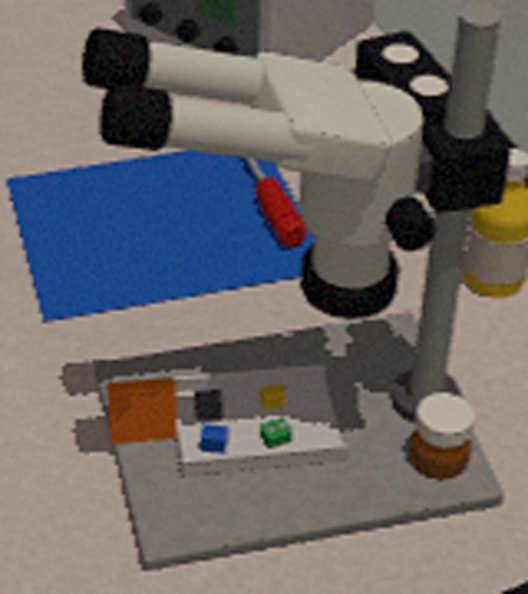

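View pics/c2.png

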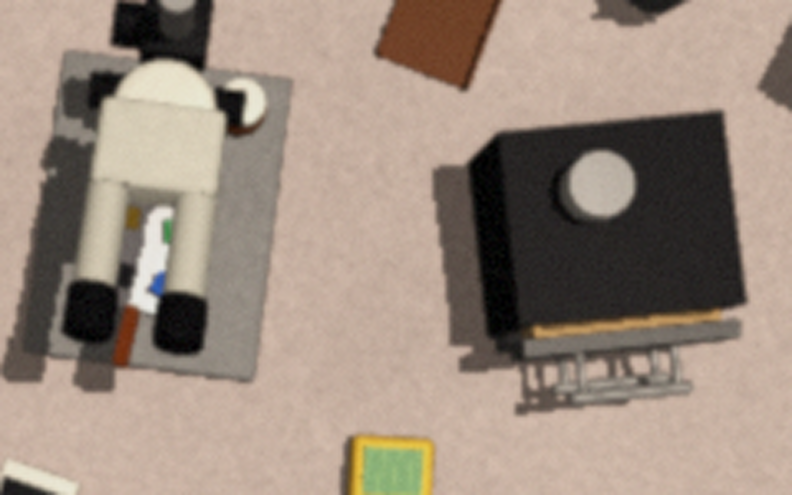

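I see the brown (side 480,360), pink (216,240) and purple (260,480) look-alike trays. The silver one with the orange fin at side (313,294) / top (298,262), under the microscope with the four parts on it, is the one meant, and the crops confirm it. The move rows carry no tilt, so I'll check how the arm behaves at its limits.

>>> step_arm(
  targets="0 0 -50 0;0 0 -100 0;0 0 -150 0;0 0 -200 0;0 0 -250 0;0 0 -300 0;0 0 -350 0;0 0 -400 0;0 0 -450 0;0 0 -500 0;0 0 -550 0;0 0 -600 0",
)

```text
t: 3.3
tcp_pos: [0.1853, 0.5518, 0.7617]
tool_rot: [0.161, 0.987, 0.012, 0.002]
force: [-1.0, 0.0, 0.9]
finger_gap: 0.999
gripper_force: 0.0
```

```bash
python3 -c "
from station import manip
s=manip.sense();print(s['q'].round(3),s['qd'].round(2),s['tcp_pos'],s['tool_rot'])"
```

```text
[ 1.053  0.419  0.219  0.007  2.48  -0.189] [-0.05 -0.2  -0.02  0.01  0.17 -0.04] [0.18527252 0.55178431 0.76166483] [0.16119595 0.98684487 0.01216794 0.00223782]
```

>>> step_arm(
  targets="0 0 -50 0;0 0 -100 0;0 0 -150 0;0 0 -200 0",
)

```text
t: 3.7
tcp_pos: [0.166, 0.4948, 0.8063]
tool_rot: [0.161, 0.987, 0.022, 0.004]
force: [-0.2, 0.0, -0.4]
finger_gap: 1.0
gripper_force: 0.0
```

```bash
python3 -c "
from station import manip
s=manip.sense();print(s['q'].round(3),s['qd'].round(2),s['tcp_pos'],s['tool_rot'])"
```

```text
[ 1.027  0.335  0.218  0.017  2.544 -0.206] [-0.05 -0.13  0.01  0.01  0.15 -0.04] [0.16597555 0.49478436 0.80631941] [0.16115267 0.98667522 0.02206947 0.00384135]
```

>>> step_arm(
  targets="0 0 0 0;0 0 0 0",
)

```text
t: 3.9
tcp_pos: [0.1665, 0.496, 0.8051]
tool_rot: [0.161, 0.987, 0.021, 0.004]
force: [-0.8, 0.1, -0.2]
finger_gap: 1.0
gripper_force: 0.0
```

>>> step_arm(
  targets="0 0 50 0;0 0 100 0;0 0 100 0;0 0 100 0",
)

```text
t: 4.3
tcp_pos: [0.1678, 0.5, 0.6996]
tool_rot: [0.161, 0.987, 0.015, 0.001]
force: [0.1, 0.1, 0.5]
finger_gap: 1.001
gripper_force: 0.0
```

```bash
python3 -c "
from station import manip
s=manip.sense();print(s['q'].round(3),s['qd'].round(2),s['tcp_pos'],s['tool_rot'])"
```

```text
[ 1.03   0.216  0.701  0.011  2.195 -0.211] [-0.   -0.02 -0.23  0.    0.04  0.  ] [0.16777839 0.49995306 0.69963819] [0.16119953 0.98680308 0.015269   0.00111672]
```

```bash
python3 - <<'E'
from h import *
from scipy.optimize import least_squares
D=[([.527,1.433,1.181],.6250,.2313),([.419,.219,2.48],.5821,.7617),([.335,.218,2.544],.5219,.8063),([.216,.701,2.195],.5274,.6996)]
def f(p,q):
    L1,L2,H,r0=p;d=.2;a,b=q[0],q[0]+q[1];c=b+q[2]
    return r0+L1*np.sin(a)+L2*np.sin(b)+d*np.sin(c),H+L1*np.cos(a)+L2*np.cos(b)+d*np.cos(c)
r=least_squares(lambda p:np.ravel([np.subtract(f(p,q),(x,z)) for q,x,z in D]),[.4,.4,.4,0]);print(r.x,r.fun.round(4))
s=lambda x,y:(270+x/3.3,170+y/3.3)
t=lambda x,y:(260+x/3.3,160+y/3.3)
yaw=lambda a,b:np.degrees(np.arctan2(*(b-a)[1::-1]))
P=plane
def seg(n,c,a,b,z):
    a,b=P(c,a,z),P(c,b,z);print(n,a.round(3)[:2],b.round(3)[:2],round(yaw(a,b),1),round(np.linalg.norm(a-b),3))
seg("fin top","side",s(108,383),s(175,377),.070)
seg("fin bot","side",s(118,445),s(175,436),.015)
seg("wall bot","side",s(183,475),s(345,458),.015)
seg("fin top topview","top",t(124,365),t(131,308),.070)
seg("plate near R edge","side",s(148,567),s(502,500),.010)
seg("plate topview R","top",t(253,381),t(292,82),.015)
seg("cab left","top",t(520,338),t(500,132),.150)
seg("cab right","top",t(745,302),t(722,112),.150)
seg("cab rear R->L","top",t(722,112),t(500,132),.150)
seg("handle bar R->L","top",t(690,386),t(570,396),.112)
seg("mat left","top",(172,266),(183,182),.003)
seg("mat right","top",(241,273),(251,186),.003)
seg("mat near","top",(241,273),(172,266),.003)
E
```

```text
[0.25382433 0.41558554 0.3942799  0.17194074] [ 0.0592  0.0247 -0.0547 -0.0017 -0.0393 -0.0185  0.0347 -0.0045]
fin top [0.496 0.071] [0.543 0.059] -13.5 0.049
fin bot [0.497 0.059] [0.54  0.053] -8.5 0.043
wall bot [0.532 0.015] [ 0.649 -0.012] -12.7 0.12
fin top topview [0.492 0.065] [0.539 0.059] -7.2 0.047
plate near R edge [ 0.482 -0.05 ] [ 0.739 -0.083] -7.2 0.259
plate topview R [ 0.48  -0.044] [ 0.738 -0.08 ] -8.0 0.261
cab left [ 0.507 -0.246] [ 0.67  -0.234] 4.2 0.164
cab right [ 0.534 -0.424] [ 0.685 -0.411] 5.0 0.152
cab rear R->L [ 0.685 -0.411] [ 0.67  -0.234] 94.9 0.177
handle bar R->L [ 0.47  -0.389] [ 0.463 -0.293] 94.4 0.097
mat left [0.51  0.421] [0.751 0.394] -6.5 0.242
mat right [0.489 0.226] [0.739 0.199] -6.3 0.251
mat near [0.489 0.226] [0.51  0.421] 83.8 0.196
```

```bash
cat >> h.py <<'E'
from scipy.spatial.transform import Rotation as R
import json
def st():
    s=manip.sense();p=np.array(s["tcp_pos"]);Q=R.from_quat(s["tool_rot"])
    open("log.txt","a").write(json.dumps([list(map(float,s["q"])),p.tolist(),Q.as_quat().tolist()])+"\n")
    a=Q.as_matrix();print("t",round(s["t"],2),"tcp",p.round(4),"q",np.round(s["q"],2),"zax",a[:,2].round(3),"yaz",round(np.degrees(np.arctan2(a[1,1],a[0,1])),1),"F",np.round(s["force"],1),"gap",round(s["finger_gap"],2),round(s["gripper_force"],1))
    return p,Q
def rows(wps,step=48,base=None):
    """wps: list of (xyz world target TCP, cumulative turn deg); prints rows"""
    p,Q=base or st();cur=p;ct=0;out=[]
    for w,tn in wps:
        w=np.array(w,float);n=int(max(1,np.ceil(np.linalg.norm(w-cur)*1000/step),np.ceil(abs(tn-ct)/8.5)))
        for i in range(1,n+1):
            sft=Q.inv().apply((cur+(w-cur)*i/n-p)*1000);out.append("%.0f %.0f %.0f %.1f"%(*sft,ct+(tn-ct)*i/n))
        cur,ct=w,tn
    for i in range(0,len(out),12):print(";".join(out[i:i+12]))
E
python3 - <<'E'
from h import *
rows([((.35,.25,.6),20),((.43,0,.45),40),((.465,-.342,.25),66.7)])
E
```

```text
t 4.3 tcp [0.1678 0.5    0.6996] q [ 1.03  0.22  0.7   0.01  2.2  -0.21] zax [ 0.007  0.03  -1.   ] yaz 71.4 F [0.1 0.1 0.5] gap 1.0 0.0
-36 -26 13 2.9;-72 -52 27 5.7;-108 -78 40 8.6;-144 -104 53 11.4;-180 -130 67 14.3;-216 -156 80 17.1;-253 -182 93 20.0;-275 -213 114 22.9;-297 -244 134 25.7;-319 -274 155 28.6;-342 -305 175 31.4;-364 -336 196 34.3
-386 -367 216 37.1;-408 -398 237 40.0;-424 -433 258 43.0;-440 -469 279 45.9;-456 -504 300 48.9;-472 -540 321 51.9;-488 -575 342 54.8;-503 -611 363 57.8;-519 -646 384 60.8;-535 -682 405 63.7;-551 -717 426 66.7
```

>>> step_arm(
  targets="-36 -26 13 2.9;-72 -52 27 5.7;-108 -78 40 8.6;-144 -104 53 11.4;-180 -130 67 14.3;-216 -156 80 17.1;-253 -182 93 20;-275 -213 114 22.9;-297 -244 134 25.7;-319 -274 155 28.6;-342 -305 175 31.4;-364 -336 196 34.3",
  gripper=0.62,
  squeeze=30,
)

```text
t: 5.5
tcp_pos: [0.4122, 0.0718, 0.4979]
tool_rot: [0.446, 0.895, 0.023, 0.001]
force: [0.6, 0.0, 1.1]
finger_gap: 0.379
gripper_force: 0.0
```

```bash
python3 - <<'E'
from h import *
rows([((.43,0,.45),8),((.465,-.342,.25),32.4)])
E
```

```text
t 5.5 tcp [0.4122 0.0718 0.4979] q [-0.13 -0.01  1.47  0.04  1.67 -0.77] zax [ 0.022  0.04  -0.999] yaz 37.0 F [0.6 0.  1.1] gap 0.38 0.0
-34 -15 23 4.0;-69 -31 45 8.0;-102 -52 66 10.7;-135 -72 87 13.4;-168 -93 108 16.1;-201 -114 128 18.8;-234 -134 149 21.6;-267 -155 170 24.3;-300 -176 191 27.0;-333 -196 212 29.7;-366 -217 232 32.4
```

>>> step_arm(
  targets="-34 -15 23 4;-69 -31 45 8;-102 -52 66 10.7;-135 -72 87 13.4;-168 -93 108 16.1;-201 -114 128 18.8;-234 -134 149 21.6;-267 -155 170 24.3;-300 -176 191 27;-333 -196 212 29.7;-366 -217 232 32.4;-366 -217 232 32.4",
)

```text
t: 6.7
tcp_pos: [0.4623, -0.3469, 0.2454]
tool_rot: [0.679, 0.734, 0.019, -0.007]
force: [-0.7, 0.3, 0.0]
finger_gap: 0.38
gripper_force: 0.0
```

```bash
python3 - <<'E'
from h import *
rows([((.467,-.342,.13),0),((.467,-.342,.094),0)],step=45)
im=manip.snapshot("side")
print(proj("side",[[.467,-.342,.112]]))
for c in("side","top"):
    manip.snapshot(c)
    print([(np.round(d["position"],1).tolist(),round(d["p"],2)) for d in manip.mark_of(c,"parts_drawer0_handle")][:3])
E
```

```text
t 6.7 tcp [ 0.4623 -0.3469  0.2454] q [-0.86  0.45  1.53  0.04  1.18 -0.95] zax [ 0.015  0.037 -0.999] yaz 4.5 F [-0.7  0.3  0. ] gap 0.38 0.0
0 1 39 0.0;0 2 77 0.0;0 3 116 0.0;-1 2 151 0.0
[[363.31624054 440.98874359]]
[([363.9, 441.4], 0.57)]
[([453.8, 276.0], 0.57)]
```

>>> step_arm(
  targets="0 1 39 0;0 2 77 0;0 3 116 0;-1 4 151 0;-1 4 151 0",
)

```text
t: 7.45
tcp_pos: [0.468, -0.3334, 0.0966]
tool_rot: [0.676, 0.736, 0.02, -0.007]
force: [-0.1, 0.5, 1.1]
finger_gap: 0.384
gripper_force: 0.0
```

>>> step_arm(
  targets="0 0 0 0;0 0 0 0;0 0 0 0",
  gripper=1,
)

```text
t: 7.75
tcp_pos: [0.467, -0.3336, 0.0974]
tool_rot: [0.677, 0.736, 0.02, -0.008]
force: [1.0, 1.7, 4.6]
finger_gap: 0.114
gripper_force: 29.4
```

```bash
python3 - <<'E'
from h import *
p,Q=st()
rows([(p+np.array([-.0837,-.007,0]),0)],step=12)
E
```

```text
t 7.75 tcp [ 0.467  -0.3336  0.0974] q [-0.83  0.65  1.67  0.05  0.85 -0.95] zax [ 0.015  0.039 -0.999] yaz 4.8 F [1.  1.7 4.6] gap 0.11 29.4
t 7.75 tcp [ 0.467  -0.3336  0.0974] q [-0.83  0.65  1.67  0.05  0.85 -0.95] zax [ 0.015  0.039 -0.999] yaz 4.8 F [1.  1.7 4.6] gap 0.11 29.4
0 -12 -0 0.0;0 -24 -0 0.0;0 -36 -1 0.0;0 -48 -1 0.0;0 -60 -1 0.0;0 -72 -1 0.0;0 -84 -2 0.0
```

>>> step_arm(
  targets="0 -8 0 0;0 -22 0 0;0 -37 0 0;0 -52 0 0;0 -67 0 0;0 -82 0 0;0 -92 0 0;0 -92 0 0",
)

```text
t: 8.55
tcp_pos: [0.3737, -0.3423, 0.0972]
tool_rot: [0.677, 0.735, 0.019, -0.007]
force: [-0.3, 2.8, 18.0]
finger_gap: 0.113
gripper_force: 30.8
```

```bash
python3 - <<'E'
from h import *
st()
E
```

```text
t 8.55 tcp [ 0.3737 -0.3423  0.0972] q [-0.98  0.59  1.83  0.05  0.74 -1.1 ] zax [ 0.015  0.038 -0.999] yaz 4.7 F [-0.3  2.8 18. ] gap 0.11 30.8
```

>>> step_arm(
  targets="0 0 0 0;0 0 0 0;0 0 0 0;0 0 -40 0;0 0 -80 0;0 0 -120 0;0 0 -170 0;0 0 -220 0;0 0 -270 0;0 0 -320 0",
  gripper=0.55,
)

```text
t: 9.55
tcp_pos: [0.3698, -0.3539, 0.4158]
tool_rot: [0.677, 0.736, 0.02, -0.009]
force: [1.0, -1.0, -0.5]
finger_gap: 0.449
gripper_force: 0.0
```

```bash
cat > fit.py <<'E'
from h import *
from scipy.optimize import least_squares
D=[json.loads(l) for l in open("log.txt")]
D+=[[[1.0685,.5275,1.4327,0,1.1814,-.1785],[.1988,.5925,.2313],[.1612,.9869,0,0]],[[1.053,.419,.219,.007,2.48,-.189],[.18527,.55178,.76166],[.1612,.98684,.01217,.00224]],[[1.027,.335,.218,.017,2.544,-.206],[.16598,.49478,.80632],[.16115,.98668,.02207,.00384]]]
def planar(d):
    q,p,Q=d;z=R.from_quat(Q).as_matrix()[:,2];r=np.dot(p[:2],[np.cos(q[0]),np.sin(q[0])]);l=np.dot(p[:2],[-np.sin(q[0]),np.cos(q[0])]);return q,r,p[2],l,z
def res(x):
    a,b,c,e,H,r0,d=x;o=[]
    for D_ in D:
        q,r,z,l,za=planar(D_);s,t=q[1],q[1]+q[2];u=np.array([np.cos(q[0]),np.sin(q[0])])@za[:2]
        o+=[r0+a*np.sin(s)+b*np.cos(s)+c*np.sin(t)+e*np.cos(t)+d*u-r,H+a*np.cos(s)-b*np.sin(s)+c*np.cos(t)-e*np.sin(t)+d*za[2]-z]
    o+=[.01*(d-.2),.03*r0];return np.array(o)
s=least_squares(res,[.4,0,.4,0,.4,0,.2]);X=s.x
if __name__=="__main__":
    print(X.round(4),np.abs(s.fun).max().round(4),[round(planar(d)[3],3) for d in D])
    for d in D: 
        q,r,z,l,za=planar(d); 
E
python3 - <<'E'
from h import *
st()
E
python3 fit.py
```

```text
t 9.55 tcp [ 0.3698 -0.3539  0.4158] q [-1.    0.21  1.42  0.03  1.54 -1.09] zax [ 0.013  0.041 -0.999] yaz 4.7 F [ 1.  -1.  -0.5] gap 0.45 0.0
[0.5879 0.     0.3917 0.1142 0.2702 0.     0.2926] 0.0009 [np.float64(0.114), np.float64(0.123), np.float64(0.122), np.float64(0.122), np.float64(0.122), np.float64(0.121), np.float64(0.121), np.float64(0.111), np.float64(0.112), np.float64(0.114)]
```

```bash
python3 - <<'E'
from h import *
rows([((.36,-.2,.6),-30),((.333,.019,.85),-75)])
E
```

```text
t 9.55 tcp [ 0.3698 -0.3539  0.4158] q [-1.    0.21  1.42  0.03  1.54 -1.09] zax [ 0.013  0.041 -0.999] yaz 4.7 F [ 1.  -1.  -0.5] gap 0.45 0.0
27 1 -30 -5.0;54 2 -59 -10.0;81 3 -89 -15.0;108 4 -119 -20.0;135 5 -148 -25.0;161 6 -178 -30.0;194 5 -212 -36.4;227 5 -247 -42.9;260 4 -281 -49.3;293 3 -316 -55.7;326 3 -350 -62.1;359 2 -385 -68.6
392 1 -419 -75.0
```

>>> step_arm(
  targets="30 1 -33 -6;60 2 -66 -12;90 3 -99 -18;120 4 -132 -24;150 5 -165 -30;180 5 -198 -37;212 4 -231 -43;246 4 -265 -50;280 3 -300 -57;316 2 -338 -63;353 2 -378 -69;392 1 -419 -75",
)

```text
t: 10.75
tcp_pos: [0.3332, 0.0115, 0.8393]
tool_rot: [0.087, 0.996, 0.021, 0.005]
force: [0.3, -0.4, 1.1]
finger_gap: 0.449
gripper_force: 0.0
```

```bash
python3 - <<'E'
from h import *
p,Q=st()
u=np.array([np.cos(-.285),np.sin(-.285)])
rows([(p+np.r_[-.4*u,.15],0)],step=48)
E
```

```text
t 10.75 tcp [0.3332 0.0115 0.8393] q [-0.35  0.01  0.54  0.08  2.59 -1.67] zax [ 0.014  0.041 -0.999] yaz 80.0 F [ 0.3 -0.4  1.1] gap 0.45 0.0
t 10.75 tcp [0.3332 0.0115 0.8393] q [-0.35  0.01  0.54  0.08  2.59 -1.67] zax [ 0.014  0.041 -0.999] yaz 80.0 F [ 0.3 -0.4  1.1] gap 0.45 0.0
44 6 -17 0.0;88 11 -33 0.0;132 17 -50 0.0;176 22 -67 0.0;220 28 -84 0.0;264 34 -100 0.0;308 39 -117 0.0;353 45 -134 0.0;397 50 -150 0.0
```

>>> step_arm(
  targets="44 6 -17 0;88 11 -34 0;132 17 -50 0;176 22 -67 0;220 28 -84 0",
)

```text
t: 11.25
tcp_pos: [0.169, 0.0768, 0.8478]
tool_rot: [0.09, 0.996, 0.015, 0.021]
force: [0.5, 0.8, 0.3]
finger_gap: 0.452
gripper_force: 0.0
```

```bash
python3 - <<'E'
from h import *
p,Q=st()
E
```

```text
t 11.25 tcp [0.169  0.0768 0.8478] q [-0.29 -0.25  0.71  0.08  2.65 -1.61] zax [ 0.044  0.026 -0.999] yaz 79.7 F [0.5 0.8 0.3] gap 0.45 0.0
```

>>> step_arm(
  targets="0 0 -50 0;0 0 -100 0;0 0 -150 0;0 0 -200 0;0 0 -250 0;0 0 -300 0",
)

```text
t: 11.85
tcp_pos: [0.2008, 0.0955, 0.8694]
tool_rot: [0.09, 0.995, 0.013, 0.038]
force: [-0.5, 0.4, -0.2]
finger_gap: 0.45
gripper_force: 0.0
```

```bash
python3 - <<'E'
from h import *
p,Q=st()
E
```

```text
t 11.85 tcp [0.2008 0.0955 0.8694] q [-0.12 -0.17  0.59  0.06  2.65 -1.46] zax [ 0.078  0.019 -0.997] yaz 79.7 F [-0.5  0.4 -0.2] gap 0.45 0.0
```

>>> step_arm(
  targets="15 -20 -45 0;15 -20 -90 0",
)

```text
t: 12.05
tcp_pos: [0.19, 0.0874, 0.8785]
tool_rot: [0.092, 0.994, 0.009, 0.059]
force: [-0.7, -1.1, 0.1]
finger_gap: 0.452
gripper_force: 0.0
```

>>> step_arm(
  targets="15 -20 -45 0;15 -20 -90 0",
)

```text
t: 12.25
tcp_pos: [0.1807, 0.0825, 0.8865]
tool_rot: [0.093, 0.993, 0.004, 0.077]
force: [-0.5, -0.6, 0.9]
finger_gap: 0.447
gripper_force: 0.0
```

>>> step_arm(
  targets="0 0 -50 0;0 0 -100 0",
)

```text
t: 12.45
tcp_pos: [0.1843, 0.0939, 0.9003]
tool_rot: [0.091, 0.991, 0.001, 0.095]
force: [-0.4, -1.1, 0.6]
finger_gap: 0.45
gripper_force: 0.0
```

```bash
python3 - <<'E'
from h import *
p,Q=st()
E
```

```text
t 12.45 tcp [0.1843 0.0939 0.9003] q [-0.1  -0.19  0.49  0.01  2.65 -1.48] zax [ 0.189 -0.015 -0.982] yaz 79.6 F [-0.4 -1.1  0.6] gap 0.45 0.0
```

>>> step_arm(
  targets="10 -30 -40 0;10 -40 -80 0",
)

```text
t: 12.65
tcp_pos: [0.174, 0.0756, 0.9049]
tool_rot: [0.094, 0.989, -0.007, 0.112]
force: [-0.5, 0.0, -0.2]
finger_gap: 0.451
gripper_force: 0.0
```

>>> step_arm(
  targets="10 -25 -40 0;10 -30 -80 0",
)

```text
t: 12.85
tcp_pos: [0.1659, 0.0714, 0.9122]
tool_rot: [0.095, 0.987, -0.016, 0.128]
force: [0.0, 1.0, -0.8]
finger_gap: 0.449
gripper_force: 0.0
```

>>> step_arm(
  targets="5 -15 -45 0;5 -15 -90 0",
)

```text
t: 13.05
tcp_pos: [0.1568, 0.0798, 0.9247]
tool_rot: [0.094, 0.985, -0.024, 0.146]
force: [-0.2, 0.4, 1.7]
finger_gap: 0.448
gripper_force: 0.0
```

```bash
python3 - <<'E'
from h import *
p,Q=st()
E
```

```text
t 13.05 tcp [0.1568 0.0798 0.9247] q [-0.14 -0.23  0.43 -0.07  2.65 -1.59] zax [ 0.282 -0.074 -0.956] yaz 78.9 F [-0.2  0.4  1.7] gap 0.45 0.0
```

>>> step_arm(
  targets="0 0 -50 0;0 0 -100 0",
)

```text
t: 13.25
tcp_pos: [0.1464, 0.0955, 0.9388]
tool_rot: [0.093, 0.982, -0.027, 0.165]
force: [-0.8, -0.3, -0.1]
finger_gap: 0.451
gripper_force: 0.0
```

>>> step_arm(
  targets="0 0 -50 0;0 0 -100 0",
)

```text
t: 13.45
tcp_pos: [0.1309, 0.1065, 0.9512]
tool_rot: [0.091, 0.978, -0.028, 0.185]
force: [0.5, -0.1, 0.6]
finger_gap: 0.448
gripper_force: 0.0
```

>>> step_arm(
  targets="0 0 -50 0;0 0 -100 0",
)

```text
t: 13.65
tcp_pos: [0.1133, 0.1138, 0.9638]
tool_rot: [0.09, 0.974, -0.029, 0.207]
force: [0.4, -0.5, 0.0]
finger_gap: 0.447
gripper_force: 0.0
```

```bash
python3 - <<'E'
from h import *
p,Q=st()
E
```

```text
t 13.65 tcp [0.1133 0.1138 0.9638] q [ 0.7  -0.12  0.23 -0.76  2.65 -1.43] zax [ 0.398 -0.093 -0.913] yaz 79.2 F [ 0.4 -0.5  0. ] gap 0.45 0.0
```

>>> step_arm(
  targets="0 -20 -45 0;0 -20 -90 0",
)

```text
t: 13.85
tcp_pos: [0.0866, 0.0961, 0.9704]
tool_rot: [0.091, 0.971, -0.029, 0.221]
force: [-0.8, -1.0, 0.8]
finger_gap: 0.445
gripper_force: 0.0
```

>>> step_arm(
  targets="0 -20 -45 0;0 -20 -90 0",
)

```text
t: 14.05
tcp_pos: [0.0591, 0.076, 0.9737]
tool_rot: [0.091, 0.968, -0.028, 0.232]
force: [0.3, -1.3, -0.3]
finger_gap: 0.45
gripper_force: 0.0
```

```bash
python3 - <<'E'
from h import *
p,Q=st()
E
```

```text
t 14.05 tcp [0.0591 0.076  0.9737] q [ 1.12 -0.14  0.22 -1.19  2.65 -1.44] zax [ 0.444 -0.096 -0.891] yaz 79.1 F [ 0.3 -1.3 -0.3] gap 0.45 0.0
```

```bash
cat > ik.py <<'E'
from h import *
from scipy.optimize import least_squares
D=[json.loads(l) for l in open("log.txt")]
def fk(q,x):
    a,c,e,H,lat,d=x[:6]
    R1=R.from_euler("z",q[0]);s=q[1];t=q[1]+q[2]
    w=R1.apply([a*np.sin(s)+c*np.sin(t)+e*np.cos(t),lat,H+a*np.cos(s)+c*np.cos(t)-e*np.sin(t)])
    Q=R1*R.from_euler("y",t)*R.from_euler("z",q[3])*R.from_euler("y",q[4])*R.from_euler("z",q[5]+x[6])
    return w+d*Q.as_matrix()[:,2],Q
def res(x):
    o=[]
    for q,p,r in D:
        P,Q=fk(q,x);o+=[*(P-p),*(.2*(Q.inv()*R.from_quat(r)).as_rotvec())]
    return np.array(o)
S=min((least_squares(res,[.588,.392,.114,.27,.112,.29,c0],loss="soft_l1",f_scale=.005) for c0 in(0,np.pi)),key=lambda s:s.cost);X=S.x
LO=np.array([-3.08,-.75,.22,-1.43,0,-2.85]);HI=np.array([3.08,2.2,2.44,4.57,2.65,2.85])
def ik(p,Q,q0):
    f=lambda q:(lambda P,Z:np.r_[P-p,.2*(Z.inv()*Q).as_rotvec()])(*fk(q,X))
    s=least_squares(f,np.clip(q0,LO+1e-3,HI-1e-3),bounds=(LO,HI));return s.x,np.abs(s.fun).max()
E
python3 - <<'E'
from ik import *
print(X.round(4),np.abs(S.fun).max().round(4))
p,Q=st();z=Q.as_matrix()[:,2];q=np.array(manip.sense()["q"])
G=np.array([.510,.064,.051]);T=G+.019*z;A=T-.13*z
for w in[(.15,.09,.85),(.25,.09,.7),(.33,.09,.5),(.38,.09,.3),A,T]:
    q,e=ik(np.array(w),Q,np.array([0.,.3,1.4,0,1,-1.5]));print(np.round(w,3),q.round(2),e.round(4))
E
```

```text
[0.588  0.3917 0.1141 0.2742 0.111  0.2967 1.5708] 0.0
t 14.05 tcp [0.0591 0.076  0.9737] q [ 1.12 -0.14  0.22 -1.19  2.65 -1.44] zax [ 0.444 -0.096 -0.891] yaz 79.1 F [ 0.3 -1.3 -0.3] gap 0.45 0.0
[0.15 0.09 0.85] [ 0.23 -0.41  0.87 -0.25  2.23 -1.35] 0.0
[0.25 0.09 0.7 ] [ 0.06 -0.44  1.33 -0.13  1.8  -1.38] 0.0
[0.33 0.09 0.5 ] [ 0.04 -0.35  1.79 -0.12  1.24 -1.33] 0.0
[0.38 0.09 0.3 ] [ 0.03 -0.05  2.15 -0.2   0.59 -1.21] 0.0
[0.461 0.075 0.15 ] [-0.02  0.41  2.22 -1.12  0.09 -0.31] 0.0
[0.518 0.062 0.034] [-0.05  0.7   2.07 -1.43  0.08 -0.01] 0.0208
```

```bash
cat > plan.py <<'E'
from ik import *
p,Q=st();z=Q.as_matrix()[:,2]
def best(w,QQ,q0):
    c=[ik(np.array(w),QQ,s) for s in(q0,q0+[0,0,0,3.1,0,3.1],q0+[0,0,0,3.1,0,-3.1],q0+[0,0,0,1.5,0,0])]
    o=[]
    for q,e in c:
        if e<1e-3 and not any(np.abs(q-a).max()<.05 for a in o):o.append(q)
    return o
yaw=np.arctan2(z[1],z[0]);Rt=R.from_euler("z",yaw)
def tcp_tray(org,gx,gz): return np.array(org)+Rt.apply([gx,0,gz])+.019*z
if __name__=="__main__":
    q0=np.array([0,.4,2,0,.3,-1.4])
    for gx,gz in[(-.092,.036),(-.082,.044),(-.078,.048)]:
        T=tcp_tray(np.array([.510,.064,.015])+Rt.apply([.092,0,0]),gx,gz)
        for n,w in[("A",T-.13*z),("T",T),("T+20",T+[0,0,.02]),("T+60",T+[0,0,.06])]:print(gx,n,np.round(w,3),[q.round(2).tolist() for q in best(w,Q,q0)])
    gx,gz=-.082,.044
    M=tcp_tray([.622,.310,.003],gx,gz);print("mat",M.round(3),[q.round(2).tolist() for q in best(M,Q,q0)])
    for ph in range(0,181,30):
        QQ=Q*R.from_euler("z",ph,degrees=True);rot=QQ*Q.inv()
        L=np.array([.472,-.335,.17]);off=Rt.apply([.06-gx,0,.003-gz])-.019*z
        w=L-rot.apply(off);print(ph,w.round(3),"slope",np.degrees(np.arcsin(-rot.apply(Rt.apply([1,0,0]))[2])).round(),[q.round(2).tolist() for q in best(w,QQ,q0+[-.5,0,0,0,0,np.radians(ph)])])
E
python3 plan.py
```

```text
t 14.05 tcp [0.0591 0.076  0.9737] q [ 1.12 -0.14  0.22 -1.19  2.65 -1.44] zax [ 0.444 -0.096 -0.891] yaz 79.1 F [ 0.3 -1.3 -0.3] gap 0.45 0.0
-0.092 A [0.461 0.075 0.15 ] [[-0.02, 0.41, 2.22, -1.12, 0.09, -0.31]]
-0.092 T [0.518 0.062 0.034] [[-0.05, 0.75, 2.16, 3.45, 0.24, 1.38]]
-0.092 T+20 [0.518 0.062 0.054] [[-0.05, 0.69, 2.15, 3.55, 0.18, 1.29]]
-0.092 T+60 [0.518 0.062 0.094] [[-0.05, 0.59, 2.13, 4.12, 0.09, 0.71]]
-0.082 A [0.471 0.073 0.158] [[-0.03, 0.4, 2.19, -0.77, 0.12, -0.67]]
-0.082 T [0.528 0.06  0.042] [[-0.06, 0.72, 2.13, 3.52, 0.19, 1.32]]
-0.082 T+20 [0.528 0.06  0.062] [[-0.06, 0.67, 2.13, 3.66, 0.14, 1.17]]
-0.082 T+60 [0.528 0.06  0.102] [[-0.06, 0.57, 2.11, 4.57, 0.07, 0.26]]
-0.078 A [0.474 0.072 0.162] [[-0.03, 0.39, 2.18, -0.66, 0.13, -0.78]]
-0.078 T [0.532 0.059 0.046] [[-0.06, 0.71, 2.12, 3.55, 0.17, 1.28]]
-0.078 T+20 [0.532 0.059 0.066] [[-0.06, 0.66, 2.11, 3.73, 0.12, 1.1]]
-0.078 T+60 [0.532 0.059 0.106] [[-0.06, 0.57, 2.1, -1.38, 0.07, -0.08]]
mat [0.55  0.325 0.03 ] [[0.5, 0.8, 1.77, -0.99, 0.36, 0.02]]
0 [ 0.342 -0.307  0.194] slope -0.0 []
30 [ 0.366 -0.257  0.201] slope 3.0 [[-1.12, 0.26, 2.21, 0.81, 0.51, -2.67]]
60 [ 0.408 -0.226  0.219] slope 12.0 [[-0.95, 0.23, 2.15, 0.69, 0.5, -1.86]]
90 [ 0.458 -0.222  0.243] slope 24.0 [[-0.83, 0.23, 2.03, 0.53, 0.54, -1.06]]
120 [ 0.502 -0.246  0.268] slope 37.0 [[-0.79, 0.26, 1.89, 0.43, 0.63, -0.39]]
150 [ 0.528 -0.292  0.285] slope 49.0 [[-0.82, 0.3, 1.77, 0.4, 0.72, 0.16]]
180 [ 0.53  -0.347  0.292] slope 54.0 [[-0.89, 0.34, 1.68, 0.41, 0.79, 0.62]]
```

```bash
cat > trace.py <<'E'
from plan import *
def trace(q,wps,Q0=None,n=12):
    Q0=Q0 or Q;cur=np.array(wps[0]);
    for w in wps[1:]:
        w=np.array(w);mx=0
        for i in range(1,n+1):
            qn,e=ik(cur+(w-cur)*i/n,Q0,q);mx=max(mx,np.abs(qn-q).max());q=qn
            if e>1e-3:print("  ERR",e.round(4),i)
        print(w.round(3),q.round(2),"maxstep",mx.round(2));cur=w
    return q
E
python3 - <<'E'
from trace import *
for n,c,z in[("meter",[(365,292),(392,292),(391,339),(365,339)],.03),("phone",[(262,300),(284,304),(270,352),(247,346)],.009),("jar",[(335,192)],.05)]:
    print(n,[plane("top",u,z)[:2].round(3).tolist() for u in c])
T=tcp_tray(np.array([.510,.064,.015])+Rt.apply([.092,0,0]),-.086,.040)
q=np.array(manip.sense()["q"])
q=trace(q,[p,(.15,.06,.85),(.25,.0,.70),(.36,-.06,.45),(.42,-.08,.25),(.43,-.08,.12),(.43,-.06,.06),(.44,.02,.045),T-.075*Rt.apply([1,0,0]),T,T+[0,0,.015],T+[-.07,.015,.015],(.44,-.06,.06),(.43,-.08,.12),(.42,-.10,.25),(.36,-.25,.30)])
E
```

```text
t 14.05 tcp [0.0591 0.076  0.9737] q [ 1.12 -0.14  0.22 -1.19  2.65 -1.44] zax [ 0.444 -0.096 -0.891] yaz 79.1 F [ 0.3 -1.3 -0.3] gap 0.45 0.0
meter [[0.433, -0.121], [0.433, -0.196], [0.303, -0.191], [0.304, -0.119]]
phone [[0.413, 0.166], [0.401, 0.105], [0.269, 0.144], [0.286, 0.208]]
jar [[0.711, -0.04]]
  ERR 0.0013 4
  ERR 0.0031 5
  ERR 0.0047 6
  ERR 0.0061 7
  ERR 0.0074 8
  ERR 0.0084 9
  ERR 0.0092 10
  ERR 0.0096 11
  ERR 0.0096 12
[0.15 0.06 0.85] [-0.21 -0.46  0.87 -0.07  2.26 -1.63] maxstep 0.23
  ERR 0.0108 1
  ERR 0.0114 2
  ERR 0.0114 3
  ERR 0.0108 4
  ERR 0.0097 5
  ERR 0.0081 6
  ERR 0.0063 7
  ERR 0.0045 8
  ERR 0.003 9
[0.25 0.   0.7 ] [-0.91 -0.56  1.36  0.32  1.95 -2.12] maxstep 0.2
[ 0.36 -0.06  0.45] [-0.64 -0.33  1.9   0.21  1.14 -2.07] maxstep 0.08
[ 0.42 -0.08  0.25] [-0.57  0.09  2.2   0.39  0.43 -2.27] maxstep 0.06
  ERR 0.0019 7
  ERR 0.0051 8
  ERR 0.0082 9
  ERR 0.0113 10
  ERR 0.0144 11
  ERR 0.0175 12
[ 0.43 -0.08  0.12] [-0.49  0.44  2.27  1.    0.09 -2.85] maxstep 0.15
  ERR 0.0189 1
  ERR 0.0203 2
  ERR 0.0217 3
  ERR 0.0231 4
  ERR 0.0245 5
  
[... 1457 characters left out ...]
R 0.0303 2
  ERR 0.0305 3
  ERR 0.0307 4
  ERR 0.0309 5
  ERR 0.031 6
  ERR 0.0312 7
  ERR 0.0313 8
  ERR 0.0315 9
  ERR 0.0316 10
  ERR 0.0317 11
  ERR 0.0321 12
[ 0.44 -0.06  0.06] [-0.39  0.6   2.22  1.09  0.01 -2.85] maxstep 0.03
  ERR 0.031 1
  ERR 0.0298 2
  ERR 0.0286 3
  ERR 0.0274 4
  ERR 0.0262 5
  ERR 0.025 6
  ERR 0.0238 7
  ERR 0.0225 8
  ERR 0.0213 9
  ERR 0.02 10
  ERR 0.0188 11
  ERR 0.0175 12
[ 0.43 -0.08  0.12] [-0.49  0.44  2.27  1.    0.09 -2.85] maxstep 0.01
  ERR 0.0145 1
  ERR 0.0115 2
  ERR 0.0085 3
  ERR 0.0054 4
  ERR 0.0024 5
[ 0.42 -0.1   0.25] [-0.63  0.1   2.2   0.44  0.45 -2.37] maxstep 0.14
[ 0.36 -0.25  0.3 ] [-1.13  0.03  2.07  0.52  0.81 -2.83] maxstep 0.06
```

```bash
python3 - <<'E'
from trace import *
T=tcp_tray(np.array([.510,.064,.015])+Rt.apply([.092,0,0]),-.086,.040)
QB=Q*R.from_euler("z",np.pi)
q=np.array([0.1,-.4,1,-.2,2.1,1.7])
print("T",T)
q=trace(q,[(.2,.08,.8),(.25,.06,.70),(.36,-.03,.45),(.42,-.06,.25),(.43,-.07,.15),(.43,-.05,.08),(.44,.02,.055),T-.075*Rt.apply([1,0,0]),T,T+[0,0,.015],T+[-.07,.015,.015],(.44,-.06,.06),(.42,-.08,.12),(.40,-.10,.25),(.36,-.25,.30)],QB)
L=np.array([.472,-.335,.17]);off=Rt.apply([.06+.086,0,.003-.040])-.019*z
cur=(.36,-.25,.30)
for ph in range(0,-181,-30):
    QQ=QB*R.from_euler("z",ph,degrees=True);rot=QQ*QB.inv();w=L-rot.apply(off)
    q,e=ik(w,QQ,q);print(ph,w.round(3),q.round(2),e.round(4))
q0=np.array([.5,.8,1.8,-1,.3,2.8])
for ph in(0,-10,-15,-20,-25,-30):
    QQ=QB*R.from_euler("z",ph,degrees=True);rot=QQ*QB.inv()
    w=np.array([.622,.31,.012])-rot.apply(Rt.apply([.086,0,-.040])-.019*z)
    q,e=ik(w,QQ,q0);print("mat",ph,w.round(3),q.round(2),e.round(4))
E
```

```text
t 14.05 tcp [0.0591 0.076  0.9737] q [ 1.12 -0.14  0.22 -1.19  2.65 -1.44] zax [ 0.444 -0.096 -0.891] yaz 79.1 F [ 0.3 -1.3 -0.3] gap 0.45 0.0
T [0.52429246 0.06092021 0.03806818]
[0.25 0.06 0.7 ] [-0.21 -0.48  1.34 -0.    1.81  1.55] maxstep 0.16
[ 0.36 -0.03  0.45] [-0.51 -0.33  1.91  0.15  1.12  1.21] maxstep 0.07
[ 0.42 -0.06  0.25] [-0.5   0.09  2.21  0.33  0.41  0.98] maxstep 0.06
[ 0.43 -0.07  0.15] [-0.52  0.39  2.33  1.77  0.14 -0.5 ] maxstep 0.26
[ 0.43 -0.05  0.08] [-0.45  0.64  2.4   2.84  0.37 -1.53] maxstep 0.19
[0.44  0.02  0.055] [-0.21  0.72  2.38  3.15  0.43 -1.6 ] maxstep 0.03
[0.451 0.077 0.038] [-0.02  0.76  2.31  3.37  0.4  -1.63] maxstep 0.02
[0.524 0.061 0.038] [-0.06  0.74  2.14  3.48  0.21 -1.79] maxstep 0.02
[0.524 0.061 0.053] [-0.06  0.7   2.14  3.56  0.17 -1.87] maxstep 0.01
[0.454 0.076 0.053] [-0.02  0.71  2.3   3.4   0.34 -1.67] maxstep 0.03
[ 0.44 -0.06  0.06] [-0.47  0.71  2.38  2.85  0.42 -1.56] maxstep 0.06
[ 0.42 -0.08  0.12] [-0.57  0.49  2.38  2.41  0.24 -1.2 ] maxstep 0.07
[ 0.4  -0.1   0.25] [-0.67  0.07  2.24  0.47  0.46  0.7 ] maxstep 0.29

[... 281 characters left out ...]
 0.413 -0.438  0.241] [-1.2   0.39  1.77  0.56  0.79 -1.37] 0.0
-120 [ 0.465 -0.434  0.267] [-1.1   0.39  1.68  0.5   0.83 -1.73] 0.0
-150 [ 0.51  -0.401  0.286] [-0.99  0.37  1.64  0.45  0.83 -2.1 ] 0.0
-180 [ 0.535 -0.349  0.293] [-0.89  0.34  1.67  0.41  0.79 -2.51] 0.0
mat 0 [0.546 0.326 0.035] [ 0.48  0.77  1.75 -0.71  0.39  2.85] 0.0131
mat -10 [0.545 0.316 0.035] [ 0.48  0.77  1.78 -0.88  0.36  2.85] 0.0059
mat -15 [0.545 0.311 0.036] [ 0.48  0.78  1.8  -0.96  0.35  2.85] 0.0026
mat -20 [0.545 0.306 0.037] [ 0.47  0.77  1.81 -1.04  0.34  2.84] 0.0
mat -25 [0.546 0.301 0.038] [ 0.46  0.77  1.82 -1.05  0.33  2.75] 0.0
mat -30 [0.547 0.296 0.039] [ 0.45  0.77  1.83 -1.05  0.33  2.66] 0.0
```

```bash
python3 - <<'E'
from h import *
rows([((.2,.09,.8),45),((.25,.06,.70),102)])
E
```

```text
t 14.05 tcp [0.0591 0.076  0.9737] q [ 1.12 -0.14  0.22 -1.19  2.65 -1.44] zax [ 0.444 -0.096 -0.891] yaz 79.1 F [ 0.3 -1.3 -0.3] gap 0.45 0.0
-7 7 36 7.5;-14 14 72 15.0;-21 21 108 22.5;-28 28 144 30.0;-35 35 180 37.5;-42 42 216 45.0;-43 40 232 53.1;-43 37 249 61.3;-44 34 265 69.4;-44 32 281 77.6;-45 29 297 85.7;-45 26 314 93.9
-46 23 330 102.0
```

>>> step_arm(
  targets="-7 7 36 8;-14 14 72 16;-21 21 108 24;-28 28 144 32;-35 35 180 40;-42 42 216 48;-43 40 235 56;-43 37 255 64;-44 34 275 72;-44 32 295 80;-45 29 312 88;-46 23 330 96",
  gripper=0.4,
)

```text
t: 15.25
tcp_pos: [0.2518, 0.0611, 0.6988]
tool_rot: [0.73, 0.643, 0.137, 0.188]
force: [-0.1, -0.2, -0.0]
finger_gap: 0.599
gripper_force: 0.0
```

```bash
python3 - <<'E'
from h import *
rows([((.36,-.03,.45),84)])
E
```

```text
t 15.25 tcp [0.2518 0.0611 0.6988] q [-0.19 -0.48  1.34 -0.01  1.81 -0.07] zax [ 0.442 -0.097 -0.892] yaz -6.6 F [-0.1 -0.2 -0. ] gap 0.6 0.0
-7 -1 28 8.4;-13 -1 56 16.8;-20 -2 84 25.2;-26 -3 111 33.6;-33 -3 139 42.0;-39 -4 167 50.4;-46 -5 195 58.8;-52 -5 223 67.2;-59 -6 251 75.6;-65 -7 279 84.0
```

>>> step_arm(
  targets="-7 -1 28 8.4;-13 -1 56 16.8;-20 -2 84 25.2;-26 -3 111 33.6;-33 -3 139 42;-39 -4 167 50.4;-46 -5 195 58.8;-52 -5 223 67.2;-59 -6 251 75.6;-65 -7 279 84;-65 -7 279 84",
)

```text
t: 16.35
tcp_pos: [0.3591, -0.0297, 0.4466]
tool_rot: [0.974, -0.008, 0.223, 0.046]
force: [-0.3, 0.5, 0.0]
finger_gap: 0.604
gripper_force: 0.0
```

```bash
python3 - <<'E'
from h import *
p,Q=st();a=Q.as_matrix();print("ytilt",np.degrees(np.arcsin(a[2,1])),"lean az",np.degrees(np.arctan2(a[1,2],a[0,2])))
import cv2
# tray yaw refine: marks
for c in("side","top"):
    manip.snapshot(c)
    for n in("tray_grip","tray","tray_lip"):
        print(c,n,[(np.round(d["position"],1).tolist(),round(d["p"],2)) for d in manip.mark_of(c,n)][:4])
im=manip.snapshot("side")
hsv=cv2.cvtColor(im,cv2.COLOR_RGB2HSV);m=cv2.inRange(hsv,(3,140,80),(16,255,255))
sub=m[270:320,290:335];ys,xs=np.nonzero(sub);pts=np.c_[xs+290,ys+270].astype(np.float32)
print("fin quad",cv2.boxPoints(cv2.minAreaRect(pts)).round(1).tolist(),len(pts))
# fit fin: project fin box silhouettes, fit x,y,yaw
from scipy.optimize import minimize
hull0=cv2.convexHull(pts.astype(np.int32))
A=np.zeros((480,640),np.uint8);cv2.fillConvexPoly(A,hull0,1)
B=np.array([[x,y,z] for x in(-.11,-.06) for y in(-.006,.006) for z in(0,.055)])
def cost(v):
    P=B@R.from_euler("z",v[2]*10,degrees=True).as_matrix().T+[v[0]/10,v[1]/10,.015]
    M=np.zeros((1920,2560),np.uint8);cv2.fillConvexPoly(M,cv2.convexHull((proj("side",P)*4+1.5).astype(np.int32)),1)
    M=M.astype(bool);AA=np.kron(A,np.ones((4,4),np.uint8)).astype(bool);return (M^AA).sum()/AA.sum()
r=min((minimize(cost,[6.0,.45,y0],method="Nelder-Mead",options=dict(initial_simplex=[[6,.45,y0],[6.1,.45,y0],[6,.55,y0],[6,.45,y0+.5]])) for y0 in(-.8,-1.2)),key=lambda r:r.fun)
print("fit origin",r.x*[.1,.1,10],r.fun)
E
```

```text
t 16.35 tcp [ 0.3591 -0.0297  0.4466] q [-0.51 -0.33  1.91  0.15  1.12  1.04] zax [ 0.434 -0.094 -0.896] yaz -92.1 F [-0.3  0.5  0. ] gap 0.6 0.0
ytilt 4.988198174820788 lean az -12.222408797757124
side tray_grip [([525.7, 353.5], 0.91), ([235.2, 213.3], 0.81), ([311.0, 291.4], 0.8), ([261.4, 455.8], 0.59)]
side tray [([476.8, 362.2], 0.95), ([215.1, 242.8], 0.87), ([348.5, 297.4], 0.8), ([351.5, 304.7], 0.6)]
side tray_lip [([449.3, 359.6], 0.84), ([205.3, 252.7], 0.82), ([371.6, 298.4], 0.71)]
top tray_grip [([297.2, 267.3], 0.96), ([417.8, 336.6], 0.79), ([153.5, 304.2], 0.73), ([332.5, 194.5], 0.69)]
top tray [([301.0, 233.4], 0.92), ([393.5, 160.3], 0.89), ([181.1, 326.2], 0.79), ([450.5, 352.2], 0.61)]
top tray_lip [([391.0, 185.9], 0.93), ([195.3, 345.6], 0.68), ([469.4, 357.5], 0.66), ([312.7, 210.5], 0.61)]
fin quad [[303.0, 285.0], [322.0, 285.0], [322.0, 304.0], [303.0, 304.0]] 364
fit origin [  0.59997413   0.04667091 -10.72215808] 0.10825596816976127
```

```bash
python3 - <<'E'
from h import *
rows([((.42,-.06,.25),11)]);
b=st();rows([((.42,-.06,.25),11),((.427,-.067,.18),11),((.43,-.07,.08),11)],step=14,base=b)
E
```

```text
t 16.8 tcp [ 0.3601 -0.0305  0.4517] q [-0.51 -0.33  1.9   0.15  1.12  1.04] zax [ 0.444 -0.099 -0.89 ] yaz -92.1 F [-0.2  0.1 -0.3] gap 0.6 0.0
-7 2 42 2.2;-15 3 84 4.4;-22 5 125 6.6;-29 7 167 8.8;-36 8 209 11.0
t 16.8 tcp [ 0.3601 -0.0305  0.4517] q [-0.51 -0.33  1.9   0.15  1.12  1.04] zax [ 0.444 -0.099 -0.89 ] yaz -92.1 F [-0.2  0.1 -0.3] gap 0.6 0.0
-2 1 13 0.7;-5 1 26 1.4;-7 2 39 2.1;-9 2 52 2.8;-11 3 65 3.4;-14 3 78 4.1;-16 4 92 4.8;-18 4 105 5.5;-21 5 118 6.2;-23 5 131 6.9;-25 6 144 7.6;-27 6 157 8.2
-30 7 170 8.9;-32 7 183 9.6;-34 8 196 10.3;-36 8 209 11.0;-41 8 220 11.0;-45 8 231 11.0;-49 8 242 11.0;-53 9 253 11.0;-57 9 264 11.0;-61 9 275 11.0;-67 8 287 11.0;-72 7 298 11.0
-77 6 309 11.0;-82 5 321 11.0;-88 5 332 11.0;-93 4 343 11.0;-98 3 355 11.0;-103 2 366 11.0
```

>>> step_arm(
  targets="-7 2 42 3;-15 3 84 6;-22 5 125 9;-29 7 167 11;-36 8 209 11;-45 8 231 11;-53 9 253 11;-61 9 275 11;-61 9 275 11",
)

```text
t: 17.7
tcp_pos: [0.427, -0.0677, 0.1783]
tool_rot: [0.967, -0.101, 0.231, 0.027]
force: [-0.0, 0.2, 0.9]
finger_gap: 0.603
gripper_force: 0.0
```

```bash
python3 - <<'E'
from h import *
rows([((.43,-.06,.08),0)],step=10);
E
```

```text
t 17.7 tcp [ 0.427  -0.0677  0.1783] q [-0.51  0.29  2.3   0.94  0.16  0.36] zax [ 0.441 -0.099 -0.892] yaz -102.0 F [-0.   0.2  0.9] gap 0.6 0.0
-4 -1 9 0.0;-9 -2 18 0.0;-13 -3 26 0.0;-17 -3 35 0.0;-22 -4 44 0.0;-26 -5 53 0.0;-30 -6 62 0.0;-35 -7 71 0.0;-39 -8 79 0.0;-43 -9 88 0.0
```

>>> step_arm(
  targets="-4 -1 9 0;-9 -2 18 0;-13 -3 26 0;-17 -3 35 0;-22 -4 44 0;-26 -5 53 0;-30 -6 62 0;-35 -7 71 0;-39 -8 79 0;-43 -9 88 0;-43 -9 88 0",
)

```text
t: 18.8
tcp_pos: [0.4306, -0.0597, 0.0804]
tool_rot: [0.967, -0.101, 0.231, 0.027]
force: [-0.5, -0.0, 0.5]
finger_gap: 0.601
gripper_force: 0.0
```

```bash
python3 - <<'E'
from h import *
u=R.from_euler("z",-11.5,degrees=True)
p,Q=st();z=Q.as_matrix()[:,2]
T=np.array([.600,.0467,.015])+R.from_euler("z",-10.7,degrees=True).apply([-.088,0,.040])+.019*z
print(T)
rows([((.44,.03,.055),0),(T-.07*u.apply([1,0,0]),0),(T,0)],step=40)
E
```

```text
t 18.8 tcp [ 0.4306 -0.0597  0.0804] q [-0.48  0.64  2.39  2.81  0.36 -1.5 ] zax [ 0.442 -0.098 -0.892] yaz -101.9 F [-0.5 -0.   0.5] gap 0.6 0.0
[0.52192329 0.06116895 0.03805721]
t 18.8 tcp [ 0.4306 -0.0597  0.0804] q [-0.48  0.64  2.39  2.81  0.36 -1.5 ] zax [ 0.442 -0.098 -0.892] yaz -101.9 F [-0.5 -0.   0.5] gap 0.6 0.0
-7 -30 6 0.0;-13 -60 12 0.0;-20 -90 18 0.0;-22 -113 26 0.0;-24 -137 35 0.0;7 -137 50 0.0;39 -137 66 0.0
```

>>> step_arm(
  targets="-7 -30 6 0;-13 -60 12 0;-20 -90 18 0;-22 -113 26 0;-24 -137 35 0;-8 -137 43 0;7 -137 50 0;23 -137 58 0;39 -137 66 0;39 -137 66 0",
)

```text
t: 19.8
tcp_pos: [0.526, 0.0606, 0.0412]
tool_rot: [0.966, -0.101, 0.235, 0.027]
force: [-0.1, -0.2, 1.0]
finger_gap: 0.601
gripper_force: 0.0
```

```bash
python3 - <<'E'
from h import *;import cv2
st()
im=manip.snapshot("side");cv2.imwrite("pics/g.png",cv2.resize(im[150:340,220:430,::-1],None,fx=2.8,fy=2.8,interpolation=cv2.INTER_CUBIC))
E
```

```text
t 19.8 tcp [0.526  0.0606 0.0412] q [-0.05  0.73  2.14  3.5   0.21 -1.79] zax [ 0.449 -0.099 -0.888] yaz -102.0 F [-0.1 -0.2  1. ] gap 0.6 0.0
```

View pics/g.png

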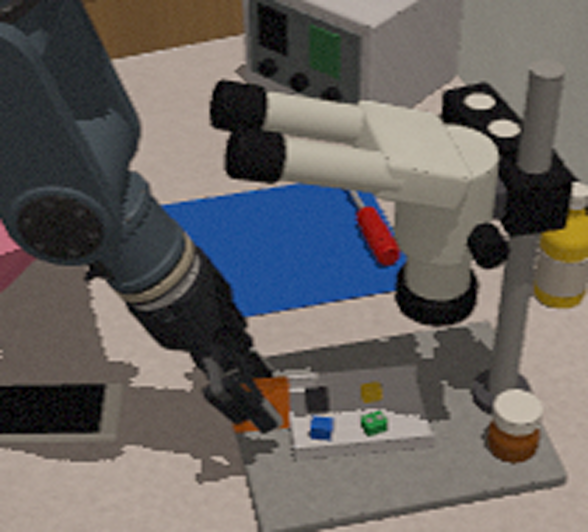

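The gripper leans over the orange fin (crop 255,400), clear of the eyepieces, and the parts are in the tray. Closing now.

>>> step_arm(
  targets="0 0 0 0;0 0 0 0;0 0 0 0;0 0 0 0",
  gripper=1,
  squeeze=90,
)

```text
t: 20.25
tcp_pos: [0.5204, 0.0613, 0.0395]
tool_rot: [0.967, -0.101, 0.231, 0.027]
force: [-2.6, -0.2, 4.2]
finger_gap: 0.13
gripper_force: 87.5
```

```bash
python3 - <<'E'
from h import *
p,Q=st()
u=R.from_euler("z",-12,degrees=True).apply([1,0,0])
rows([(p+[0,0,.005],0),(p+[0,0,.014],0),(p+[0,0,.018]-.07*u,0)],step=10)
E
```

```text
t 20.25 tcp [0.5204 0.0613 0.0395] q [-0.05  0.73  2.15  3.5   0.21 -1.79] zax [ 0.441 -0.098 -0.892] yaz -101.9 F [-2.6 -0.2  4.2] gap 0.13 87.5
t 20.25 tcp [0.5204 0.0613 0.0395] q [-0.05  0.73  2.15  3.5   0.21 -1.79] zax [ 0.441 -0.098 -0.892] yaz -101.9 F [-2.6 -0.2  4.2] gap 0.13 87.5
2 0 -4 0.0;6 0 -12 0.0;-1 0 -17 0.0;-9 0 -21 0.0;-16 0 -26 0.0;-24 0 -30 0.0;-32 0 -34 0.0;-39 0 -39 0.0;-47 0 -43 0.0;-54 0 -48 0.0
```

>>> step_arm(
  targets="2 0 -4 0;6 0 -12 0;2 0 -15 0;-9 0 -21 0;-20 0 -28 0;-32 0 -34 0;-43 0 -41 0;-51 0 -46 0;-54 0 -48 0;-54 0 -48 0",
)

```text
t: 21.25
tcp_pos: [0.4526, 0.0759, 0.0577]
tool_rot: [0.967, -0.1, 0.231, 0.027]
force: [-0.1, -0.3, -2.9]
finger_gap: 0.127
gripper_force: 87.5
```

```bash
python3 - <<'E'
from h import *;import cv2
p,Q=st()
im=manip.snapshot("side");cv2.imwrite("pics/l.png",cv2.resize(im[200:360,220:430,::-1],None,fx=3,fy=3,interpolation=cv2.INTER_CUBIC))
rows([((.44,-.06,.065),0)],step=15)
E
```

```text
t 21.25 tcp [0.4526 0.0759 0.0577] q [-0.02  0.69  2.3   3.42  0.33 -1.67] zax [ 0.442 -0.098 -0.892] yaz -101.9 F [-0.1 -0.3 -2.9] gap 0.13 87.5
t 21.3 tcp [0.4535 0.0758 0.0578] q [-0.02  0.69  2.3   3.42  0.33 -1.67] zax [ 0.443 -0.099 -0.891] yaz -101.9 F [ 0.9  0.3 -1.9] gap 0.13 87.5
2 14 0 0.0;3 27 0 0.0;5 41 0 0.0;6 54 0 0.0;8 68 0 0.0;10 81 1 0.0;11 95 1 0.0;13 109 1 0.0;15 122 1 0.0;16 136 1 0.0
```

View pics/l.png

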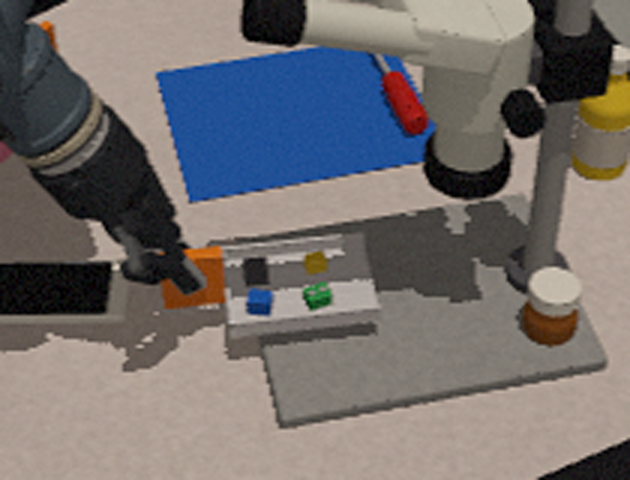

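>>> step_arm(
  targets="1 6 0 0;2 18 0 0;4 34 0 0;6 52 0 0;8 70 0 0;10 88 1 0;12 105 1 0;14 119 1 0;15 130 1 0;16 136 1 0;16 136 1 0",
)

```text
t: 22.4
tcp_pos: [0.4403, -0.0616, 0.065]
tool_rot: [0.967, -0.101, 0.232, 0.027]
force: [-0.7, 1.0, -2.3]
finger_gap: 0.123
gripper_force: 87.8
```

```bash
python3 - <<'E'
from trace import *
p,Q=st()
q=np.array(manip.sense()["q"])
W=[p,(.43,-.085,.11),(.42,-.11,.15),(.40,-.14,.22),(.36,-.25,.27),(.338,-.306,.21)]
trace(q,W,Q)
rows([(w,0) for w in W[1:3]],step=9)
E
```

```text
t 22.4 tcp [ 0.4403 -0.0616  0.065 ] q [-0.47  0.69  2.38  2.85  0.4  -1.54] zax [ 0.444 -0.1   -0.891] yaz -102.0 F [-0.7  1.  -2.3] gap 0.12 87.8
t 22.4 tcp [ 0.4403 -0.0616  0.065 ] q [-0.47  0.69  2.38  2.85  0.4  -1.54] zax [ 0.444 -0.1   -0.891] yaz -102.0 F [-0.7  1.  -2.3] gap 0.12 87.8
[ 0.43  -0.085  0.11 ] [-0.56  0.53  2.36  2.49  0.25 -1.25] maxstep 0.05
[ 0.42 -0.11  0.15] [-0.65  0.39  2.33  1.65  0.19 -0.48] maxstep 0.08
[ 0.4  -0.14  0.22] [-0.78  0.16  2.26  0.69  0.39  0.4 ] maxstep 0.14
[ 0.36 -0.25  0.27] [-1.12  0.09  2.12  0.58  0.71  0.25] maxstep 0.03
[ 0.338 -0.306  0.21 ] [-1.26  0.26  2.15  0.75  0.61 -0.08] maxstep 0.03
t 22.4 tcp [ 0.4403 -0.0616  0.065 ] q [-0.47  0.69  2.38  2.85  0.4  -1.54] zax [ 0.444 -0.1   -0.891] yaz -102.0 F [-0.7  1.  -2.3] gap 0.12 87.8
3 4 -7 0.0;5 8 -14 0.0;8 13 -21 0.0;11 17 -28 0.0;13 21 -35 0.0;16 25 -42 0.0;18 30 -49 0.0;20 34 -55 0.0;23 39 -61 0.0;25 43 -67 0.0;27 48 -74 0.0;30 52 -80 0.0
```

>>> step_arm(
  targets="2 3 -5 0;5 8 -14 0;8 13 -21 0;11 17 -28 0;13 21 -35 0;16 25 -42 0;18 30 -49 0;20 34 -55 0;23 39 -61 0;25 43 -67 0;27 48 -74 0;30 52 -80 0",
)

```text
t: 23.6
tcp_pos: [0.4189, -0.108, 0.1507]
tool_rot: [0.967, -0.1, 0.231, 0.027]
force: [0.5, 0.8, -1.7]
finger_gap: 0.123
gripper_force: 87.8
```

```bash
python3 - <<'E'
from h import *
p,Q=st();b=(p,Q)
rows([((.40,-.14,.22),0)],step=11,base=b);rows([((.40,-.14,.22),0),((.36,-.25,.255),0)],step=25,base=b)
E
```

```text
t 23.6 tcp [ 0.4189 -0.108   0.1507] q [-0.65  0.38  2.34  1.63  0.19 -0.46] zax [ 0.442 -0.098 -0.891] yaz -101.9 F [ 0.5  0.8 -1.7] gap 0.12 87.8
3 4 -8 0.0;5 9 -17 0.0;8 13 -25 0.0;10 18 -34 0.0;13 22 -42 0.0;16 27 -50 0.0;18 31 -59 0.0;21 36 -67 0.0
5 9 -17 0.0;10 18 -34 0.0;16 27 -50 0.0;21 36 -67 0.0;21 59 -75 0.0;21 82 -82 0.0;21 105 -90 0.0;21 128 -98 0.0;22 152 -105 0.0
```

>>> step_arm(
  targets="3 4 -8 0;5 9 -17 0;8 13 -25 0;10 18 -34 0;13 22 -42 0;17 28 -53 0;21 38 -68 0;21 55 -76 0;21 80 -84 0;21 106 -92 0;21 130 -100 0;22 145 -105 0",
)

```text
t: 24.8
tcp_pos: [0.3614, -0.2447, 0.2551]
tool_rot: [0.967, -0.1, 0.231, 0.027]
force: [-0.5, -0.2, -1.7]
finger_gap: 0.126
gripper_force: 88.0
```

```bash
cat > dump.py <<'E'
from trace import *
import cv2
# grasp relation: tray frame vs tool from pose at grasp: TCP (.5204,.0613,.0395), tray origin (.600,.0467,.015), yaw ~-11.5
Tq=R.from_quat([.967,-.101,.231,.027]);Tp=np.array([.5204,.0613,.0395]);To=np.array([.600,.0467,.015]);Tr=R.from_euler("z",-11.8,degrees=True)
lip_tool=Tq.inv().apply(To+Tr.apply([.06,0,.003])-Tp)
org_tool=Tq.inv().apply(To-Tp);rt_tool=Tq.inv()*Tr
def tcp_for_lip(L,QQ):return np.array(L)-QQ.apply(lip_tool)
E
python3 - <<'E'
from dump import *
p,Q=st();q=np.array(manip.sense()["q"])
# drawer: handle now, cabinet yaw
manip.snapshot("top");manip.snapshot("side")
h=[manip.mark_of(c,"parts_drawer0_handle") for c in("side","top")]
print([[ (np.round(d["position"],1).tolist(),round(d["p"],2)) for d in x][:2] for x in h])
try: print(tri(h[0][0]["position"],h[1][0]["position"]))
except Exception as e: print(e)
a=-4.0
L0=p+Q.apply(lip_tool);print("lip now",L0.round(3))
out=[]
for ph in range(0,-181,-15):
    QQ=Q*R.from_euler("z",ph,degrees=True);L=[.470,-.335,.175 if ph>-120 else .175-(-ph-120)/60*.02]
    w=tcp_for_lip(L,QQ);q,e=ik(w,QQ,q);rt=QQ*rt_tool
    c=QQ.apply(lip_tool)+w
    cs=[(c+rt.apply([0,s*.043,0])).round(3).tolist() for s in(-1,1)]
    print(ph,w.round(3),q.round(2),e.round(4),"corners",cs,"s",Q.inv().apply((w-p)*1000).round().tolist())
E
```

```text
t 24.8 tcp [ 0.3614 -0.2447  0.2551] q [-1.11  0.12  2.15  0.61  0.66  0.22] zax [ 0.442 -0.099 -0.892] yaz -101.9 F [-0.5 -0.2 -1.7] gap 0.13 88.0
t 24.8 tcp [ 0.3614 -0.2447  0.2551] q [-1.11  0.12  2.15  0.61  0.66  0.22] zax [ 0.442 -0.099 -0.892] yaz -101.9 F [-0.5 -0.2 -1.7] gap 0.13 88.0
[[([313.2, 464.1], 0.68), ([423.3, 444.9], 0.44)], [([456.4, 310.9], 0.79), ([447.6, 269.1], 0.42)]]
(array([ 0.3790962 , -0.35132536,  0.11697664]), np.float64(0.004176533689541267))
lip now [ 0.5   -0.271  0.234]
0 [ 0.332 -0.308  0.196] [-1.28  0.29  2.17  0.8   0.58 -0.16] 0.0 corners [[0.461, -0.377, 0.175], [0.479, -0.293, 0.175]] s [-41.0, 68.0, 45.0]
-15 [ 0.329 -0.338  0.199] [-1.31  0.31  2.12  0.76  0.62 -0.4 ] 0.0 corners [[0.471, -0.378, 0.18], [0.469, -0.292, 0.17]] s [-36.0, 98.0, 45.0]
-30 [ 0.334 -0.368  0.204] [-1.31  0.33  2.05  0.71  0.66 -0.61] 0.0 corners [[0.481, -0.375, 0.185], [0.459, -0.295, 0.165]] s [-24.0, 126.0, 45.0]
-45 [ 0.346 -0.394  0.213] [-1.3   0.34  1.97  0.67  0.71 -0.8 ] 0.0 corners [[0.49, -0.37, 0.189], [0.45, -0.3, 0.161]] s [-5.0, 149.0, 45.0]
-60 [
[... 636 characters left out ...]
 0.48  0.84 -1.69] 0.0 corners [[0.507, -0.321, 0.191], [0.433, -0.349, 0.159]] s [135.0, 165.0, 45.0]
-135 [ 0.49  -0.42   0.282] [-1.04  0.38  1.65  0.46  0.84 -1.88] 0.0 corners [[0.503, -0.311, 0.183], [0.437, -0.359, 0.157]] s [156.0, 146.0, 50.0]
-150 [ 0.511 -0.4    0.285] [-0.98  0.37  1.64  0.44  0.82 -2.08] 0.0 corners [[0.497, -0.302, 0.174], [0.443, -0.368, 0.156]] s [172.0, 121.0, 54.0]
-165 [ 0.526 -0.374  0.285] [-0.93  0.36  1.66  0.43  0.8  -2.28] 0.0 corners [[0.488, -0.296, 0.165], [0.452, -0.374, 0.155]] s [181.0, 93.0, 59.0]
-180 [ 0.535 -0.345  0.281] [-0.88  0.35  1.69  0.42  0.76 -2.5 ] 0.0 corners [[0.479, -0.293, 0.154], [0.461, -0.377, 0.156]] s [182.0, 63.0, 63.0]
```

```bash
cat >> dump.py <<'E'
def dumprows(Q0,p,Q,phs,L=(.478,-.345),z=lambda f:.175):
    o=[]
    for f in phs:
        QQ=Q0*R.from_euler("z",f,degrees=True);w=tcp_for_lip([*L,z(f)],QQ)
        turn=(Q.inv()*QQ).as_rotvec(degrees=True)[2];s=Q.inv().apply((w-p)*1000)
        o.append("%.0f %.0f %.0f %.1f"%(*s,turn))
    print(";".join(o))
E
python3 - <<'E'
from dump import *
p,Q=st();open("q0.json","w").write(json.dumps(Q.as_quat().tolist()))
dumprows(Q,p,Q,[0,-8,-16,-24,-32,-40,-48,-56])
E
```

```text
t 25.0 tcp [ 0.3617 -0.2426  0.2541] q [-1.11  0.12  2.15  0.61  0.66  0.22] zax [ 0.442 -0.096 -0.892] yaz -101.9 F [ 0.3  0.2 -1.8] gap 0.12 87.9
t 25.0 tcp [ 0.3617 -0.2426  0.2541] q [-1.11  0.12  2.15  0.61  0.66  0.22] zax [ 0.442 -0.096 -0.892] yaz -101.9 F [ 0.3  0.2 -1.8] gap 0.12 87.9
-32 79 49 0.0;-30 95 49 -8.0;-26 110 49 -16.0;-20 126 49 -24.0;-13 140 49 -32.0;-3 153 49 -40.0;9 164 49 -48.0;22 174 49 -56.0
```

>>> step_arm(
  targets="-5 13 8 0;-14 34 21 0;-24 58 36 0;-30 74 46 0;-32 80 49 0;-30 95 49 -8;-26 110 49 -16;-20 126 49 -24;-13 140 49 -32;-3 153 49 -40",
)

```text
t: 26.0
tcp_pos: [0.35, -0.3964, 0.2102]
tool_rot: [0.943, 0.24, 0.208, 0.104]
force: [0.6, -0.4, -2.6]
finger_gap: 0.127
gripper_force: 87.9
```

```bash
python3 - <<'E'
from dump import *
Q0=R.from_quat(json.load(open("q0.json")))
p,Q=st();print("phi",(Q0.inv()*Q).as_rotvec(degrees=True).round(1))
dumprows(Q0,p,Q,[-48,-56,-64,-72,-80,-88,-96,-104,-112,-120,-128,-136])
E
```

```text
t 26.0 tcp [ 0.35   -0.3964  0.2102] q [-1.3   0.36  1.97  0.67  0.7  -0.72] zax [ 0.442 -0.096 -0.892] yaz -64.7 F [ 0.6 -0.4 -2.6] gap 0.13 87.9
t 26.0 tcp [ 0.35   -0.3964  0.2102] q [-1.3   0.36  1.97  0.67  0.7  -0.72] zax [ 0.442 -0.096 -0.892] yaz -64.7 F [ 0.6 -0.4 -2.6] gap 0.13 87.9
phi [  0.    0.  -40.4]
1 15 0 -7.6;5 31 0 -15.6;10 46 0 -23.6;18 60 0 -31.6;28 73 0 -39.6;39 85 0 -47.6;52 95 0 -55.6;66 102 0 -63.6;82 108 0 -71.6;97 112 0 -79.6;113 113 0 -87.6;130 113 0 -95.6
```

>>> step_arm(
  targets="1 15 0 -7.6;5 31 0 -15.6;10 46 0 -23.6;18 60 0 -31.6;28 73 0 -39.6;39 85 0 -47.6;52 95 0 -55.6;66 102 0 -63.6;82 108 0 -71.6;97 112 0 -79.6;113 113 0 -87.6;130 113 0 -95.6",
)

```text
t: 27.2
tcp_pos: [0.5, -0.4295, 0.288]
tool_rot: [0.455, 0.86, 0.063, 0.223]
force: [0.3, 0.2, -1.8]
finger_gap: 0.125
gripper_force: 88.0
```

```bash
python3 - <<'E'
from dump import *
Q0=R.from_quat(json.load(open("q0.json")))
p,Q=st();print("phi",(Q0.inv()*Q).as_rotvec(degrees=True).round(1))
dumprows(Q0,p,Q,[-144,-152,-160,-168,-176,-180,-180],z=lambda f:.175-(-f-136)/44*.02)
E
```

```text
t 27.2 tcp [ 0.5    -0.4295  0.288 ] q [-1.03  0.39  1.6   0.45  0.87 -1.87] zax [ 0.441 -0.095 -0.892] yaz 37.4 F [ 0.3  0.2 -1.8] gap 0.13 88.0
t 27.2 tcp [ 0.5    -0.4295  0.288 ] q [-1.03  0.39  1.6   0.45  0.87 -1.87] zax [ 0.441 -0.095 -0.892] yaz 37.4 F [ 0.3  0.2 -1.8] gap 0.13 88.0
phi [ 1.00e-01  0.00e+00 -1.36e+02]
3 15 3 -8.0;8 29 7 -16.0;15 43 10 -24.0;24 56 13 -32.0;35 68 16 -40.0;41 73 18 -44.0;41 73 18 -44.0
```

>>> step_arm(
  targets="3 15 3 -8;8 29 7 -16;15 43 10 -24;24 56 13 -32;35 68 16 -40;41 73 18 -44;41 73 18 -44;41 73 18 -44;41 73 18 -44",
)

```text
t: 28.1
tcp_pos: [0.543, -0.359, 0.2819]
tool_rot: [0.104, 0.967, -0.026, 0.232]
force: [0.3, -0.5, -1.2]
finger_gap: 0.129
gripper_force: 88.0
```

```bash
python3 - <<'E'
from dump import *
st()
s=manip.snapshot("side")[340:480,270:470];t=manip.snapshot("top")[180:320,380:520]
f=lambda i:cv2.resize(i[:,:,::-1],None,fx=2.8,fy=2.8,interpolation=cv2.INTER_CUBIC)
a,b=f(s),f(t);cv2.imwrite("pics/d.png",cv2.resize(np.hstack([a,b]),(790,int(a.shape[0]*790/(a.shape[1]+b.shape[1])))))
E
```

```text
t 28.1 tcp [ 0.543  -0.359   0.2819] q [-0.89  0.37  1.65  0.41  0.78 -2.49] zax [ 0.442 -0.099 -0.891] yaz 77.7 F [ 0.3 -0.5 -1.2] gap 0.13 88.0
t 28.1 tcp [ 0.543  -0.359   0.2819] q [-0.89  0.37  1.65  0.41  0.78 -2.49] zax [ 0.442 -0.099 -0.891] yaz 77.7 F [ 0.3 -0.5 -1.2] gap 0.13 88.0
```

View pics/d.png

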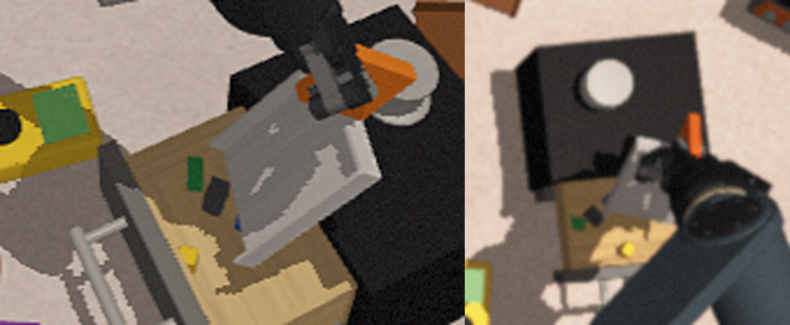

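All four parts are in the drawer: green (195,172), dark (215,195), yellow (190,257) and blue beside the lip (238,225). The tray is empty, so on to the mat.

```bash
cat > p2.py <<'E'
from dump import *
Q0=R.from_quat(json.load(open("q0.json")))
def phase(Q):return (Q0.inv()*Q).as_rotvec(degrees=True)[2]
def mat(ph,h,o=(.617,.311)):
    QQ=Q0*R.from_euler("z",ph,degrees=True);return np.array([*o,h])-QQ.apply(org_tool),QQ
E
python3 - <<'E'
from p2 import *
p,Q=st();q=np.array(manip.sense()["q"]);f0=phase(Q);print("phase",f0)
M,_=mat(-23,.015)
W=[(p,f0),(p+[-.03,0,.12],f0),((.42,-.2,.5),-120+0),((.40,.0,.53),-70),((.42,.2,.45),-30),(M+[-.03,0,.15],-23),(M,-23)]
cur=p;cf=f0 if f0<0 else f0-360
print(cf)
for w,f in W[1:]:
    f=cf if f==f0 else f
    for i in range(1,13):
        a=cf+(f-cf)*i/12;q2,e=ik(cur+(np.array(w)-cur)*i/12,Q0*R.from_euler("z",a,degrees=True),q);mx=np.abs(q2-q).max();q=q2
        if e>1e-3:print("ERR",e)
    print(np.round(w,3),f,q.round(2),mx.round(2));cur=np.array(w);cf=f
rows([(p+[-.03,0,.12],0),((.42,-.2,.5),60)])
E
```

```text
t 28.2 tcp [ 0.5429 -0.3595  0.2819] q [-0.89  0.37  1.65  0.41  0.78 -2.49] zax [ 0.442 -0.099 -0.891] yaz 77.6 F [-1.  -0.4 -2.5] gap 0.13 88.0
t 28.2 tcp [ 0.5429 -0.3595  0.2819] q [-0.89  0.37  1.65  0.41  0.78 -2.49] zax [ 0.442 -0.099 -0.891] yaz 77.6 F [-1.  -0.4 -2.5] gap 0.13 88.0
phase -179.53294702271094
-179.53294702271094
[ 0.513 -0.36   0.402] -179.53294702271094 [-0.94  0.22  1.53  0.35  1.06 -2.41] 0.02
[ 0.42 -0.2   0.5 ] -120 [-0.87 -0.14  1.65  0.29  1.26 -1.23] 0.1
[0.4  0.   0.53] -70 [-0.32 -0.27  1.67  0.05  1.28  0.24] 0.14
[0.42 0.2  0.45] -30 [ 0.36 -0.05  1.71 -0.28  1.1   1.7 ] 0.11
[0.508 0.301 0.192] -23 [ 0.5   0.47  1.81 -0.58  0.57  2.32] 0.06
[0.538 0.301 0.042] -23 [ 0.47  0.76  1.83 -1.05  0.34  2.81] 0.06
t 28.2 tcp [ 0.5429 -0.3595  0.2819] q [-0.89  0.37  1.65  0.41  0.78 -2.49] zax [ 0.442 -0.099 -0.891] yaz 77.6 F [-1.  -0.4 -2.5] gap 0.13 88.0
-9 -2 -40 0.0;-19 -4 -80 0.0;-28 -7 -120 0.0;-20 10 -138 7.5;-12 27 -156 15.0;-3 44 -174 22.5;5 61 -192 30.0;13 78 -210 37.5;22 95 -228 45.0;30 112 -247 52.5;38 129 -265 60.0
```

>>> step_arm(
  targets="-9 -2 -40 0;-19 -4 -80 0;-28 -7 -120 0;-20 10 -138 7.5;-12 27 -156 15;-3 44 -174 22.5;5 61 -192 30;13 78 -210 37.5;22 95 -228 45;30 112 -247 52.5;38 129 -265 60",
)

```text
t: 29.3
tcp_pos: [0.4191, -0.1993, 0.501]
tool_rot: [0.576, 0.783, 0.094, 0.213]
force: [0.7, -0.1, -1.3]
finger_gap: 0.124
gripper_force: 88.0
```

```bash
python3 - <<'E'
from p2 import *
p,Q=st();f=phase(Q);print(f)
rows([((.40,0,.53),-70-f),((.42,.2,.45),-26-f)])
E
```

```text
t 29.3 tcp [ 0.4191 -0.1993  0.501 ] q [-0.87 -0.14  1.65  0.29  1.26 -1.21] zax [ 0.442 -0.099 -0.891] yaz 20.3 F [ 0.7 -0.1 -1.3] gap 0.12 88.0
t 29.3 tcp [ 0.4191 -0.1993  0.501 ] q [-0.87 -0.14  1.65  0.29  1.26 -1.21] zax [ 0.442 -0.099 -0.891] yaz 20.3 F [ 0.7 -0.1 -1.3] gap 0.12 88.0
-119.20107079287729
t 29.3 tcp [ 0.4191 -0.1993  0.501 ] q [-0.87 -0.14  1.65  0.29  1.26 -1.21] zax [ 0.442 -0.099 -0.891] yaz 20.3 F [ 0.7 -0.1 -1.3] gap 0.12 88.0
31 10 -9 8.2;62 19 -18 16.4;93 29 -27 24.6;124 39 -36 32.8;155 49 -45 41.0;186 58 -54 49.2;220 67 -44 56.5;253 75 -34 63.9;287 83 -24 71.2;320 91 -14 78.5;354 100 -4 85.9;388 108 6 93.2
```

>>> step_arm(
  targets="31 10 -9 8.2;62 19 -18 16.4;93 29 -27 24.6;124 39 -36 32.8;155 49 -45 41;186 58 -54 49.2;220 67 -44 56.5;253 75 -34 63.9;287 83 -24 71.2;320 91 -14 78.5;354 100 -4 86;388 108 6 93.2",
)

```text
t: 30.5
tcp_pos: [0.4165, 0.1723, 0.4594]
tool_rot: [0.942, 0.241, 0.206, 0.105]
force: [0.1, -0.5, -1.7]
finger_gap: 0.126
gripper_force: 88.1
```

```bash
python3 - <<'E'
from p2 import *
p,Q=st();f=phase(Q);print(f)
M,_=mat(f,.016)
u=R.from_euler("z",10,degrees=True).apply([1,0,0])
rt=Q*rt_tool;print("tray x",rt.apply([1,0,0]).round(3),"y",rt.apply([0,1,0]).round(3))
for c in[(-.11,0,0),(-.06,.043,0),(-.06,-.043,0),(.06,.043,0),(.06,-.043,0)]:print(c,(M+Q.apply(org_tool)+rt.apply(c)).round(3))
rows([(M+[-.03,0,.12],0),(M+[-.0,0,.03],0),(M,0)],step=40)
E
```

```text
t 30.5 tcp [0.4165 0.1723 0.4594] q [ 0.29 -0.09  1.72 -0.25  1.11  1.42] zax [ 0.439 -0.098 -0.893] yaz -64.4 F [ 0.1 -0.5 -1.7] gap 0.13 88.1
t 30.5 tcp [0.4165 0.1723 0.4594] q [ 0.29 -0.09  1.72 -0.25  1.11  1.42] zax [ 0.439 -0.098 -0.893] yaz -64.4 F [ 0.1 -0.5 -1.7] gap 0.13 88.1
-40.598723168572384
tray x [ 0.909  0.403 -0.104] y [-0.415  0.862 -0.292]
(-0.11, 0, 0) [0.517 0.267 0.027]
(-0.06, 0.043, 0) [0.545 0.324 0.009]
(-0.06, -0.043, 0) [0.58  0.25  0.035]
(0.06, 0.043, 0) [ 0.654  0.372 -0.003]
(0.06, -0.043, 0) [0.689 0.298 0.022]
t 30.5 tcp [0.4165 0.1723 0.4594] q [ 0.29 -0.09  1.72 -0.25  1.11  1.42] zax [ 0.439 -0.098 -0.893] yaz -64.4 F [ 0.1 -0.5 -1.7] gap 0.13 88.1
4 -16 32 0.0;8 -32 65 0.0;12 -48 97 0.0;15 -64 130 0.0;19 -79 162 0.0;23 -95 195 0.0;27 -111 227 0.0;31 -127 259 0.0;35 -143 292 0.0;33 -148 323 0.0;30 -153 354 0.0;28 -157 385 0.0
18 -166 412 0.0
```

```bash
python3 - <<'E'
from p2 import *
p,Q=st();f=phase(Q);print(f)
M,_=mat(-25,.016);print(M)
rows([(M+[-.03,0,.10],-25-f)],step=40)
E
```

```text
t 30.5 tcp [0.4165 0.1723 0.4594] q [ 0.29 -0.09  1.72 -0.25  1.11  1.42] zax [ 0.439 -0.098 -0.893] yaz -64.4 F [ 0.1 -0.5 -1.7] gap 0.13 88.1
t 30.5 tcp [0.4165 0.1723 0.4594] q [ 0.29 -0.09  1.72 -0.25  1.11  1.42] zax [ 0.439 -0.098 -0.893] yaz -64.4 F [ 0.1 -0.5 -1.7] gap 0.13 88.1
-40.598723168572384
[0.53799037 0.29912541 0.04367748]
t 30.5 tcp [0.4165 0.1723 0.4594] q [ 0.29 -0.09  1.72 -0.25  1.11  1.42] zax [ 0.439 -0.098 -0.893] yaz -64.4 F [ 0.1 -0.5 -1.7] gap 0.13 88.1
3 -18 34 1.7;7 -37 69 3.5;10 -55 103 5.2;13 -74 138 6.9;16 -92 172 8.7;20 -110 206 10.4;23 -129 241 12.1;26 -147 275 13.9;30 -165 310 15.6
```

>>> step_arm(
  targets="3 -18 34 1.7;7 -37 69 3.5;10 -55 103 5.2;13 -74 138 6.9;16 -92 172 8.7;20 -110 206 10.4;23 -129 241 12.1;26 -147 275 13.9;30 -165 310 15.6;30 -165 310 15.6;30 -165 310 15.6",
)

```text
t: 31.6
tcp_pos: [0.508, 0.2968, 0.1424]
tool_rot: [0.966, 0.114, 0.217, 0.077]
force: [0.3, -0.3, -0.6]
finger_gap: 0.125
gripper_force: 88.2
```

```bash
python3 - <<'E'
from p2 import *
p,Q=st();f=phase(Q);print(f)
M,_=mat(f,.020);print(M)
rt=Q*rt_tool;print("tray x",rt.apply([1,0,0]).round(3),"y",rt.apply([0,1,0]).round(3))
for c in[(-.11,0,0),(-.06,.043,0),(.06,.043,0),(.06,-.043,0)]:print(c,(M+Q.apply(org_tool)+rt.apply(c)).round(3))
rows([(M,0)],step=12)
q,e=ik(M,Q,np.array(manip.sense()["q"]));print(q.round(2),e)
E
```

```text
t 31.6 tcp [0.508  0.2968 0.1424] q [ 0.49  0.55  1.85 -0.7   0.47  2.41] zax [ 0.437 -0.1   -0.894] yaz -79.0 F [ 0.3 -0.3 -0.6] gap 0.12 88.2
t 31.6 tcp [0.508  0.2968 0.1424] q [ 0.49  0.55  1.85 -0.7   0.47  2.41] zax [ 0.437 -0.1   -0.894] yaz -79.0 F [ 0.3 -0.3 -0.6] gap 0.12 88.2
-25.332427334807786
[0.5380682  0.29878775 0.04775252]
tray x [ 0.982  0.184 -0.047] y [-0.19   0.963 -0.193]
(-0.11, 0, 0) [0.509 0.29  0.025]
(-0.06, 0.043, 0) [0.55  0.341 0.014]
(0.06, 0.043, 0) [0.668 0.363 0.008]
(0.06, -0.043, 0) [0.684 0.28  0.025]
t 31.6 tcp [0.508  0.2968 0.1424] q [ 0.49  0.55  1.85 -0.7   0.47  2.41] zax [ 0.437 -0.1   -0.894] yaz -79.0 F [ 0.3 -0.3 -0.6] gap 0.12 88.2
-1 -2 11 0.0;-2 -3 22 0.0;-4 -5 33 0.0;-5 -7 43 0.0;-6 -8 54 0.0;-7 -10 65 0.0;-9 -12 76 0.0;-10 -13 87 0.0;-11 -15 98 0.0
[ 0.46  0.75  1.83 -1.    0.35  2.72] 1.427558563582565e-08
```

>>> step_arm(
  targets="-1 -2 11 0;-2 -3 22 0;-4 -5 33 0;-5 -7 43 0;-6 -8 54 0;-7 -10 65 0;-9 -12 76 0;-10 -13 87 0;-11 -15 98 0;-10 -15 102 0;-10 -15 102 0",
)

```text
t: 32.7
tcp_pos: [0.542, 0.2989, 0.0457]
tool_rot: [0.966, 0.114, 0.218, 0.077]
force: [0.8, 0.5, -1.7]
finger_gap: 0.129
gripper_force: 88.3
```

>>> step_arm(
  targets="0 0 0 0;0 0 0 0;0 0 0 0;0 0 0 0",
  gripper=0.35,
  squeeze=20,
)

```text
t: 33.1
tcp_pos: [0.5415, 0.2993, 0.0459]
tool_rot: [0.966, 0.114, 0.219, 0.077]
force: [0.3, 0.1, -0.4]
finger_gap: 0.646
gripper_force: 0.0
```

```bash
python3 - <<'E'
from p2 import *
p,Q=st()
im=manip.snapshot("side");cv2.imwrite("pics/m.png",cv2.resize(im[170:300,200:400,::-1],None,fx=3.5,fy=3.5,interpolation=cv2.INTER_CUBIC))
E
```

```text
t 33.1 tcp [0.5415 0.2993 0.0459] q [ 0.46  0.75  1.83 -1.01  0.34  2.72] zax [ 0.44  -0.098 -0.893] yaz -79.0 F [ 0.3  0.1 -0.4] gap 0.65 0.0
t 33.1 tcp [0.5415 0.2993 0.0459] q [ 0.46  0.75  1.83 -1.01  0.34  2.72] zax [ 0.44  -0.098 -0.893] yaz -79.0 F [ 0.3  0.1 -0.4] gap 0.65 0.0
```

View pics/m.png

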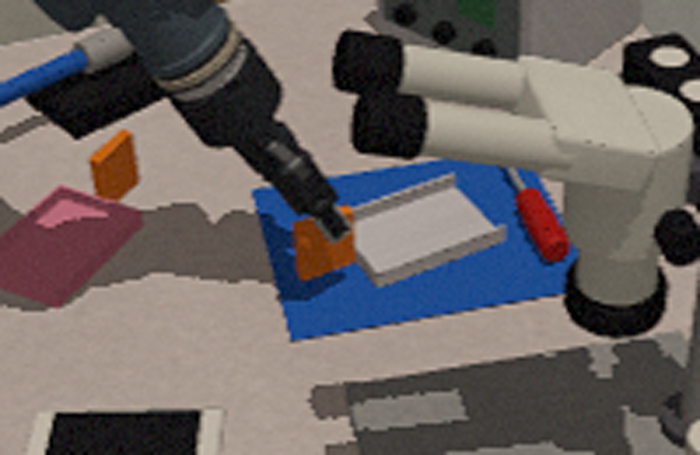

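Tray lies flat and empty on the mat, well clear of the screwdriver. Next I'll retreat and plan the drawer push.

>>> step_arm(
  targets="0 0 -20 0;0 0 -50 0;0 0 -90 0;0 0 -130 0;0 0 -180 0;0 0 -230 0;0 0 -280 0;0 0 -330 0;0 0 -380 0",
)

```text
t: 34.05
tcp_pos: [0.3729, 0.3363, 0.3866]
tool_rot: [0.966, 0.114, 0.218, 0.077]
force: [1.0, 1.1, -0.1]
finger_gap: 0.65
gripper_force: 0.0
```

```bash
python3 - <<'E'
from p2 import *
p,Q=st();q=np.array(manip.sense()["q"]);f=phase(Q)
W=[(p,f),((.36,.0,.45),-40),((.32,-.25,.35),-70),((.31,-.34,.22),-90),((.315,-.345,.108),-90),((.36,-.345,.108),-90),((.475,-.335,.108),-90)]
cur,cf=W[0]
for w,g in W[1:]:
    w=np.array(w);mx=0;er=0
    for i in range(1,13):
        q2,e=ik(cur+(w-cur)*i/12,Q0*R.from_euler("z",cf+(g-cf)*i/12,degrees=True),q);mx=max(mx,np.abs(q2-q).max());q=q2;er=max(er,e)
    print(w,g,q.round(2),mx.round(2),er.round(4));cur,cf=w,g
rows([(W[1][0],-40-f),(W[2][0],-70-f)])
E
```

```text
t 34.05 tcp [0.3729 0.3363 0.3866] q [ 0.73  0.12  1.69 -0.43  1.08  2.22] zax [ 0.439 -0.098 -0.893] yaz -79.0 F [ 1.   1.1 -0.1] gap 0.65 0.0
t 34.05 tcp [0.3729 0.3363 0.3866] q [ 0.73  0.12  1.69 -0.43  1.08  2.22] zax [ 0.439 -0.098 -0.893] yaz -79.0 F [ 1.   1.1 -0.1] gap 0.65 0.0
[0.36 0.   0.45] -40 [-0.38 -0.33  1.9   0.08  1.1   0.68] 0.17 0.0
[ 0.32 -0.25  0.35] -70 [-1.26 -0.1   2.03  0.48  1.01 -0.92] 0.16 0.0
[ 0.31 -0.34  0.22] -90 [-1.36  0.25  2.11  0.69  0.7  -1.68] 0.07 0.0
[ 0.315 -0.345  0.108] -90 [-1.35  0.54  2.2   1.18  0.46 -2.24] 0.06 0.0
[ 0.36  -0.345  0.108] -90 [-1.23  0.55  2.14  1.15  0.43 -2.09] 0.01 0.0
[ 0.475 -0.335  0.108] -90 [-0.97  0.59  1.97  0.96  0.39 -1.64] 0.04 0.0
t 34.05 tcp [0.3729 0.3363 0.3866] q [ 0.73  0.12  1.69 -0.43  1.08  2.22] zax [ 0.439 -0.098 -0.893] yaz -79.0 F [ 1.   1.1 -0.1] gap 0.65 0.0
-9 42 -4 -1.8;-18 83 -7 -3.7;-27 125 -11 -5.5;-36 167 -15 -7.3;-44 209 -18 -9.2;-53 250 -22 -11.0;-62 292 -26 -12.8;-71 334 -29 -14.7;-94 369 -13 -19.7;-117 405 3 -24.7;-141 440 19 -29.7;-164 476 35 -34.7
-187 512 51 -39.7;-210 547 67 -44.7
```

>>> step_arm(
  targets="-9 42 -4 -1.8;-18 83 -7 -3.7;-27 125 -11 -5.5;-36 167 -15 -7.3;-44 209 -18 -9.2;-53 250 -22 -11;-62 292 -26 -12.8;-71 334 -29 -14.7;-94 369 -13 -19.7;-117 405 3 -24.7;-141 440 19 -29.7;-164 476 35 -34.7",
  gripper=1,
)

```text
t: 35.25
tcp_pos: [0.3463, -0.0988, 0.4068]
tool_rot: [0.9, 0.372, 0.188, 0.132]
force: [-0.3, -0.1, -0.6]
finger_gap: -0.002
gripper_force: 0.0
```

```bash
python3 - <<'E'
from p2 import *
p,Q=st();f=phase(Q);print(f)
rows([((.31,-.34,.22),-90-f),((.315,-.345,.108),-90-f)],step=45)
E
```

```text
t 35.25 tcp [ 0.3463 -0.0988  0.4068] q [-0.82 -0.3   2.    0.29  1.07 -0.13] zax [ 0.436 -0.098 -0.895] yaz -48.1 F [-0.3 -0.1 -0.6] gap -0.0 0.0
t 35.25 tcp [ 0.3463 -0.0988  0.4068] q [-0.82 -0.3   2.    0.29  1.07 -0.13] zax [ 0.436 -0.098 -0.895] yaz -48.1 F [-0.3 -0.1 -0.6] gap -0.0 0.0
-56.75103323273439
t 35.25 tcp [ 0.3463 -0.0988  0.4068] q [-0.82 -0.3   2.    0.29  1.07 -0.13] zax [ 0.436 -0.098 -0.895] yaz -48.1 F [-0.3 -0.1 -0.6] gap -0.0 0.0
-35 10 25 -4.7;-69 21 50 -9.5;-104 31 75 -14.2;-138 42 100 -19.0;-173 52 125 -23.7;-207 63 150 -28.5;-242 73 175 -33.2;-251 61 209 -33.2;-260 49 243 -33.2;-269 38 278 -33.2
```

>>> step_arm(
  targets="-35 10 25 -4.7;-69 21 50 -9.5;-104 31 75 -14.2;-138 42 100 -19;-173 52 125 -23.7;-207 63 150 -28.5;-242 73 175 -33.2;-251 61 209 -33.2;-260 49 243 -33.2;-269 38 278 -33.2;-269 38 278 -33.2;-269 38 278 -33.2",
)

```text
t: 36.45
tcp_pos: [0.3155, -0.3432, 0.1073]
tool_rot: [0.757, 0.612, 0.143, 0.178]
force: [-0.1, -0.3, 1.1]
finger_gap: 0.001
gripper_force: 0.0
```

```bash
python3 - <<'E'
from p2 import *
p,Q=st()
rows([((.345,-.345,.106),0),((.455,-.336,.106),0)],step=15)
im=manip.snapshot("side");cv2.imwrite("pics/h.png",cv2.resize(im[340:480,230:470,::-1],None,fx=3,fy=3,interpolation=cv2.INTER_CUBIC))
E
```

```text
t 36.45 tcp [ 0.3155 -0.3432  0.1073] q [-1.34  0.54  2.2   1.17  0.45 -2.22] zax [ 0.435 -0.094 -0.895] yaz -12.1 F [-0.1 -0.3  1.1] gap 0.0 0.0
t 36.45 tcp [ 0.3155 -0.3432  0.1073] q [-1.34  0.54  2.2   1.17  0.45 -2.22] zax [ 0.435 -0.094 -0.895] yaz -12.1 F [-0.1 -0.3  1.1] gap 0.0 0.0
t 36.45 tcp [ 0.3155 -0.3432  0.1073] q [-1.34  0.54  2.2   1.17  0.45 -2.22] zax [ 0.435 -0.094 -0.895] yaz -12.1 F [-0.1 -0.3  1.1] gap 0.0 0.0
2 13 7 0.0;4 26 14 0.0;8 37 20 0.0;12 49 26 0.0;16 61 32 0.0;20 73 38 0.0;24 85 44 0.0;28 97 49 0.0;32 108 55 0.0;36 120 61 0.0
```

View pics/h.png

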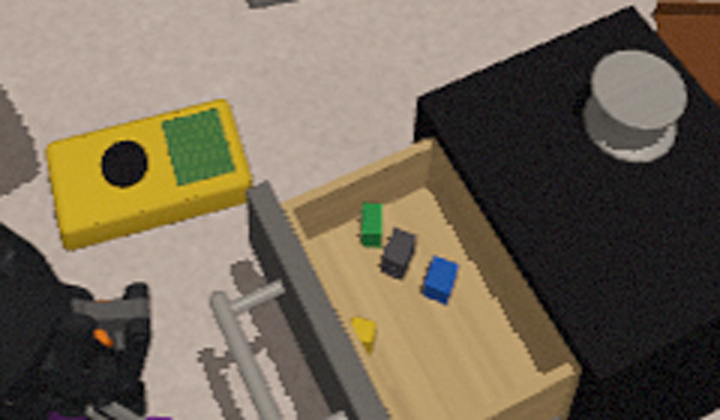

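All four parts lie in the drawer: green (371,224), dark (398,252), blue (440,280), yellow (365,333). I'll push it shut.

>>> step_arm(
  targets="2 13 7 0;4 26 14 0;7 34 19 0;10 43 23 0;14 55 29 0;18 67 35 0;22 79 41 0;26 91 46 0;29 100 51 0;32 108 55 0",
)

```text
t: 37.5
tcp_pos: [0.4415, -0.338, 0.1087]
tool_rot: [0.756, 0.613, 0.142, 0.181]
force: [-1.6, -0.6, 0.7]
finger_gap: 0.002
gripper_force: 0.6
```

```bash
python3 - <<'E'
from p2 import *
p,Q=st()
rows([((.49,-.333,.106),0)],step=6)
for c in("side","top"):
    manip.snapshot(c);print([(np.round(d["position"],1).tolist(),round(d["p"],2)) for d in manip.mark_of(c,"parts_drawer0_handle")][:3])
E
```

```text
t 37.5 tcp [ 0.4415 -0.338   0.1087] q [-1.04  0.57  2.02  1.02  0.39 -1.76] zax [ 0.437 -0.1   -0.894] yaz -11.9 F [-1.6 -0.6  0.7] gap 0.0 0.6
t 37.5 tcp [ 0.4415 -0.338   0.1087] q [-1.04  0.57  2.02  1.02  0.39 -1.76] zax [ 0.437 -0.1   -0.894] yaz -11.9 F [-1.6 -0.6  0.7] gap 0.0 0.6
t 37.5 tcp [ 0.4415 -0.338   0.1087] q [-1.04  0.57  2.02  1.02  0.39 -1.76] zax [ 0.437 -0.1   -0.894] yaz -11.9 F [-1.6 -0.6  0.7] gap 0.0 0.6
2 4 3 0.0;3 9 5 0.0;5 13 8 0.0;7 18 10 0.0;8 22 13 0.0;10 27 15 0.0;12 31 18 0.0;13 36 21 0.0;15 40 23 0.0
[([358.4, 444.5], 0.6)]
[([451.4, 279.0], 0.8), ([306.1, 215.1], 0.61)]
```

>>> step_arm(
  targets="2 4 3 0;3 9 5 0;4 11 6 0;4 11 6 0",
)

```text
t: 38.1
tcp_pos: [0.4541, -0.3368, 0.1059]
tool_rot: [0.757, 0.612, 0.143, 0.179]
force: [-0.1, 0.7, -0.4]
finger_gap: 0.001
gripper_force: 0.0
```

>>> step_arm(
  targets="1 3 2 0;1 3 2 0",
)

```text
t: 38.3
tcp_pos: [0.4578, -0.3366, 0.1054]
tool_rot: [0.757, 0.612, 0.143, 0.179]
force: [0.2, 0.7, -0.6]
finger_gap: -0.006
gripper_force: 0.0
```

>>> step_arm(
  targets="1 3 2 0;1 3 2 0",
)

```text
t: 38.5
tcp_pos: [0.4616, -0.3363, 0.105]
tool_rot: [0.757, 0.612, 0.143, 0.179]
force: [-1.2, -0.2, 0.8]
finger_gap: -0.0
gripper_force: 0.0
```

>>> step_arm(
  targets="1 3 2 0;1 3 2 0",
)

```text
t: 38.7
tcp_pos: [0.4636, -0.3362, 0.1042]
tool_rot: [0.757, 0.612, 0.141, 0.179]
force: [-8.5, -0.9, 2.6]
finger_gap: -0.001
gripper_force: 4.2
```

>>> step_arm(
  targets="1 3 2 0;1 3 2 0",
)

```text
t: 38.9
tcp_pos: [0.4644, -0.3361, 0.1035]
tool_rot: [0.758, 0.612, 0.139, 0.179]
force: [-23.7, -1.8, 10.8]
finger_gap: 0.002
gripper_force: 12.8
```

```bash
python3 - <<'E'
from p2 import *
p,Q=st()
r=[]
for c in("side","top"):
    im=manip.snapshot(c);m=manip.mark_of(c,"parts_drawer0_handle");print([(np.round(d["position"],1).tolist(),round(d["p"],2)) for d in m][:3])
print(tri((363,442),(452,278)),proj("side",[.474,-.342,.112]),proj("top",[.474,-.342,.112]))
E
```

```text
t 38.9 tcp [ 0.4644 -0.3361  0.1035] q [-0.98  0.59  1.98  0.97  0.37 -1.65] zax [ 0.429 -0.101 -0.897] yaz -12.0 F [-23.7  -1.8  10.8] gap 0.0 12.8
t 38.9 tcp [ 0.4644 -0.3361  0.1035] q [-0.98  0.59  1.98  0.97  0.37 -1.65] zax [ 0.429 -0.101 -0.897] yaz -12.0 F [-23.7  -1.8  10.8] gap 0.0 12.8
[([368.3, 440.8], 0.74)]
[([449.7, 273.5], 0.94)]
(array([ 0.46668931, -0.34362809,  0.11209738]), np.float64(0.0018154662749511356)) [[367.22147419 439.5497313 ]] [[451.19852651 275.56797058]]
```

The force jump to 24 N shows the drawer is against its stop. I'll back off and check.

>>> step_arm(
  targets="-4 -12 -7 0;-11 -32 -17 0;-18 -52 -27 0;-10 -57 -77 0;-10 -57 -127 0;-10 -57 -177 0;-10 -57 -177 0",
)

```text
t: 39.8
tcp_pos: [0.339, -0.3198, 0.2422]
tool_rot: [0.756, 0.612, 0.14, 0.184]
force: [0.5, -0.4, -0.2]
finger_gap: -0.0
gripper_force: 0.0
```

```bash
python3 - <<'E'
from p2 import *
st()
s=manip.snapshot("side");t=manip.snapshot("top")
cv2.imwrite("pics/f.png",np.hstack([cv2.resize(s[:,:,::-1],(400,300)),cv2.resize(t[:,:,::-1],(400,300))]))
h=cv2.resize(s[160:480,220:500,::-1],(395,451));k=cv2.resize(t[160:360,150:500,::-1],(395,226))
h=np.vstack([h]);k=np.vstack([k,np.zeros((225,395,3),np.uint8)]);cv2.imwrite("pics/f.png",np.hstack([h,k]))
E
```

```text
t 39.8 tcp [ 0.339  -0.3198  0.2422] q [-1.26  0.2   2.09  0.64  0.7  -1.51] zax [ 0.438 -0.107 -0.893] yaz -11.9 F [ 0.5 -0.4 -0.2] gap -0.0 0.0
t 39.8 tcp [ 0.339  -0.3198  0.2422] q [-1.26  0.2   2.09  0.64  0.7  -1.51] zax [ 0.438 -0.107 -0.893] yaz -11.9 F [ 0.5 -0.4 -0.2] gap -0.0 0.0
```

View pics/f.png

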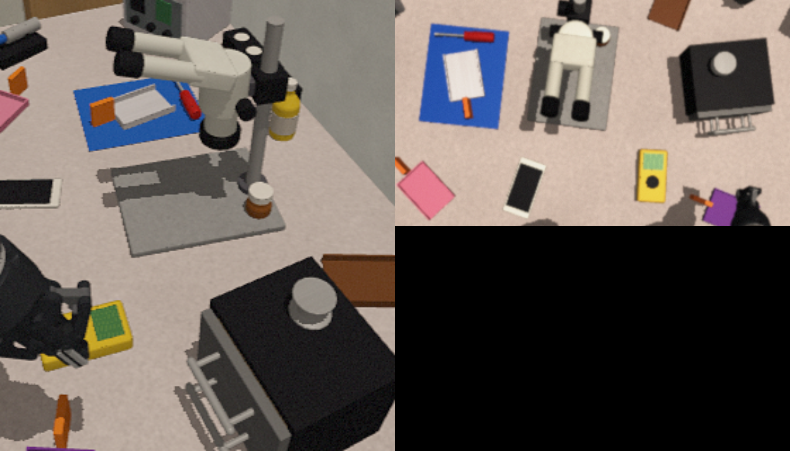

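The drawer is shut flush. The empty tray's pan (top view 463,76) sits at the mat's middle (465,77), and nothing else has moved. I'm handing the job in.

```bash
python3 -c "
from station import manip
print(manip.sign_off())"
```

```text
the job is handed in; nothing more can be done
None
```

I handed the job in at about 40 s: all four components are in the shut top drawer, the empty tray lies flat in the middle of the blue mat, and the last pictures show nothing else moved.

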